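# Refit the grip of a sprung extraction gate and hold it half open

### The arm

A 6-joint arm with a two-finger parallel gripper is mounted at the origin on the work surface. World frame = base frame: x ahead of the robot, y to its left, z up, the work surface at z = 0. Lengths are in m, angles in rad, forces in N, time in s.
With the tool pointing down it reaches from about 0.35 to 0.8 m from the base axis. Payload 7.3 kg.
Tool frame: the origin (TCP) lies midway between the tips of the shut fingers; the grasp point (between the pads) lies 19 mm behind it; z points along the fingers, x is the direction in which the jaws open and shut, and the axes are right-handed (so a half turn about z gives the same grasp; the last joint's range is limited). The gripper opens to 85 mm and grips with 20 to 120 N. Pads are 22 mm wide; open, the fingers measure 114 mm over their backs; the gripper's body (76 mm by 85 mm) begins 54 mm behind the grasp point. The pads swing forward as they close: fully open they stand 13 mm farther back than shut.
Start: joints at [1.193, 0.342, 1.524, -0, 1.275, -0.146], TCP at [0.121, 0.511, 0.231] pointing down, gripper open.
Joint ranges: [-2.53, 2.53], [-0.77, 2.02], [0.04, 2.7], [-1, 4.14], [0.28, 2.66], [-3.11, 3.11]. Speed limits (rad/s): [2.57, 2.57, 3.14, 3.14, 3.14, 3.14].

### API

Orientations are given as [roll, pitch, yaw] about the fixed x, y, z axes, in that order (R = Rz(yaw) Ry(pitch) Rx(roll)).
In Python, from station import arm gives the robot as it stands.
- The arm moves only by the tool servo_tool, never from a script. Its argument "deltas" is a list of rows, each an object with "offset": the shift along the tool's x, y, z in mm, a list of three; "dr": the turn, a rotation vector about the tool's x, y, z in rad, a list of three; "gripper": the finger opening in mm, from 0 to 85.4. In form: [{"offset": [tx, ty, tz], "dr": [ax, ay, az], "gripper": gripper}, ...]. A call has 1 to 8 rows; each row shifts and turns the commanded pose from where the row before left it, along the tool's axes as they then stand; what a row does not reach is not made up. A row lasts 1/12 s, in which the tool goes at most 41.7 mm and 7.16 degrees, less where a joint would pass 70% of its speed; a pose out of reach is approached as far as the arm can. A call with a gripper value outside its range is refused whole. The fingers move at their own pace and stop on an object; "newtons" is the grip in N (left out, the last holds). Time passes only in rows, so rows that do not move let the fingers close. It gives the time, the measured TCP pose, the force and the opening at its end, in the units of the state.
- arm.sense(): the state, without advancing time (a new reading comes with each control period).
- arm.camera(name): name is "scene" or "top" or "wrist"; returns a dict with "color" (400x640x3 uint8, red, green, blue), "fx", "fy", "cx", "cy" (pixels), "k1" (the pictures are not rectified: a ray, as slopes to the right and down, at radius r is drawn at 1 + k1 r^2 times it, then the intrinsics apply), "extrinsics" (4x4, takes a point from world to camera coordinates); the wrist camera has in their place "T_tool_cam" (4x4, takes a point from camera to tool coordinates, whose origin is the TCP and whose axes are the tool frame's). Camera axes: x right, y up, looking along -z (the intrinsics and any distortion apply to the point x, -y, -z); pixel columns grow to the right and rows downward; lengths in m; the calibration is good to about 2 mm. A picture is of the moment at which its call begins: read the wrist's pose just before it. There is no depth.
- arm.hand_in(): hands the job in, once; it reports no verdict.
Trained networks look in the newest picture that a camera, given by its name, has taken for a name from the list of things; names that differ only in an ending like _2 or _b are one class to them, and where a whole thing is asked for, a point or a joint stands for the part that bears it (a point fixed in the world has none). Each returns a list of dicts, best first, with "score" (0 to 1); they miss things now and then, are a little off and sometimes report something else, mostly with a low value. They report only what shows in the picture. A call takes as long as a camera call. They do not tell look-alikes from the thing itself.
- arm.masks_of(camera, label): "pixels" (400x640 bool, what is visible of it) and "location" ([column, row] in pixels, amid what is visible of it).
The state is a dict: "t": time; "joint_positions": joint angles; "qvel": joint speeds; "tau": joint torques, N m; "ee_pos": TCP position; "ee_rot": TCP orientation; "force": force on the tool from outside, world axes, zero at the start; "moment": the same for the moment, N m; "opening": opening from 0.0 (shut) to 1.0 (fully open).
Only numpy, scipy, OpenCV 4.12 (cv2) and the standard library are available. Lean on these libraries where they do the work, as an engineer would, in place of code of your own. Each camera call takes 0.05 s, during which the arm holds its last target.

### The job

The sprung sliding gate on the dust-extraction box has lost its wooden grip: find which of the two wooden sleeves goes over the gate's pin and slide it fully down onto it, and put the sleeve that is too tight in the metal tray. Then, with the fingers on the fitted sleeve, slide the gate open against its spring to half its travel and finish holding it there, still, without letting go. Leave the bottle, the tape roll and the batten alone.

Things in the scene. Friction and masses are not known exactly. Their poses are not given: they have to be found in the camera images.
- gate (a joint): Travel of the sliding gate in m: 0 closed (its spring keeps it there), 0.080 at the open stop, so half is 0.040. The spring pushes back with about 3.6 N closed, 8.4 N at half and 13.2 N full, and shuts the gate if released. A brass pointer on the gate passes three dark marks on one rail: closed, half (the broad one), open.
- gate_pin (a point): Foot of the upright steel pin, at the centre of the gate plate's upper face, 78 mm above the bench; moves with the gate. z is up along the pin, +y the way the gate slides open, x across. Pin 30 mm diameter, 34 mm high, tip tapered over the top 4 mm. The plate is 104 (x) by 100 mm (y), between two rails 59 mm either side that stand 1 mm above it.
- extractor: Dust-extraction box of bare metal that carries the gate: 140 (x) by 320 mm (y), 70 mm high, fixed to the bench; origin on the bench, with the closed pin at y = -50 mm; +y the way the gate opens. A grey spring housing, 60 mm wide, its top 100 mm above the bench, stands on it from y = +100 to +175 mm; a pipe stub is at its -y end.
- sleeve_a_mid (a point): Centre, half-way up, of a loose turned beech sleeve standing on the bench: a plain tube of 50 mm outer diameter, 50 mm high, bore 34 mm, open at both ends, about 50 g. z is its axis. Goes over the 30 mm pin; fully down, this point is 25 mm above the pin's foot.
- sleeve_b_mid (a point): Centre, half-way up, of the other beech sleeve: same outside, 50 mm diameter and 50 mm high, but thick-walled with a 22 mm bore, so it does not go over the pin. The two may stand in either place.
- tray_floor (a point): Centre of the inner floor of the open bare-metal tray, 130 by 130 mm outside, 122 by 122 mm inside, walls 4 mm thick and 30 mm high over the bench, floor 4 mm over the bench; fixed. x and y run along its sides.
- glue_bottle: Bystander: white glue bottle, 54 mm diameter, 150 mm tall; origin at the centre of its underside.
- tape_roll: Bystander: roll of paper tape lying flat, 100 mm diameter, 25 mm high; origin at the centre of its underside.
- batten: Bystander: wooden batten lying flat, 40 by 220 by 20 mm; long along its y; origin at the centre of its underside.
Not all that is in view belongs to the job. Leave any purple look-alike of the part that bears sleeve_b_mid alone.

How it is judged:
By the outcome, as a careful person would: the job done as asked, in the order asked, and still so for the second after the job is handed in, while the arm keeps its last pose, push and grip.
It also fails if it takes over 58 s, if anything falls off the work surface, if the arm or the gripper's body presses on something with over 40 N, if the wrist force passes 120 N, or if a joint passes its speed limit or range.

## Working session

There is one attempt and no reset: what is moved stays moved. The work goes in short steps, Python scripts to look and compute and a tool call to move; the robot and the scene stay as the last step left them, time stands still between calls to the robot, and variables do not carry over. Pictures are saved under pics/ and viewed, and the job is handed in when it is done.

Besides the shell and the picture viewer there is one more tool, called after "Request:" by a JSON object that holds its "api" and its "payload". servo_tool: Moves the arm, as the interface text tells. Its arguments: {"type":"object","properties":{"deltas":{"type":"array"},"newtons":{"type":"number"}},"required":["deltas"]}

```bash
ls; mkdir -p pics; cat > h.py <<'E'
import numpy as np, cv2
from station import arm
def save(name,fn):
    c=arm.camera(name); cv2.imwrite('pics/'+fn,c['color'][:,:,::-1]); return c
E
python3 - <<'E'
from h import *
s=arm.sense(); print(s)
for n in ('scene','top'):
    c=save(n,n+'1.png'); print(n,c['fx'],c['fy'],c['cx'],c['cy'],c['k1'],c['extrinsics'])
    for l in ('sleeve_a_mid','gate','gate_pin','extractor','tray_floor','sleeve_b_mid','glue_bottle','tape_roll','batten'):
        try: print(l,[(round(d['score'],2),np.round(d['location']).tolist(),int(d['pixels'].sum())) for d in arm.masks_of(n,l)])
        except Exception as e: print(l,e)
E
```

```text
pics
{'t': 0.0, 'joint_positions': array([ 1.19301830e+00,  3.42743662e-01,  1.52500220e+00,  4.46803105e-06,
        1.27538722e+00, -1.46026748e-01]), 'qvel': array([ 0.00120703, -0.00200392, -0.00064925, -0.00059403, -0.00062195,
       -0.00108051]), 'tau': array([ 1.80992533e-04, -4.33692098e+01, -2.46010441e+01, -8.33248623e-05,
        7.95691274e-03,  9.38100243e-05]), 'ee_pos': array([0.12042859, 0.51060047, 0.23062025]), 'ee_rot': array([-3.14136428e+00,  1.52341368e-03,  1.33904391e+00]), 'force': array([-0.28305693,  0.37351024,  1.12312256]), 'moment': array([ 0.01186967,  0.01590273, -0.01266842]), 'opening': 1.0004394038188926}
scene 500.87656740058003 500.87656740058003 321.58638394562166 204.23623578063578 -0.09505470402302395 [[ 0.7305139   0.68288626 -0.00397348 -0.38114855]
 [-0.52771792  0.5681973   0.63139973  0.26503892]
 [ 0.43343193 -0.45914941  0.77544735 -1.71098963]
 [ 0.          0.          0.          1.        ]]
sleeve_a_mid [(0.78, [378.0, 136.0], 264)]
gate [(0.64, [265.0, 229.0], 1399), (0.41, [379.0, 134.0], 261)]
gate_pin [(0.97, [262.0, 231.0], 
[... 366 characters left out ...]
60684682447265 319.2930508060908 201.10258783909487 -0.11986021059323301 [[ 0.00507541 -0.99990595  0.01274103 -0.03240304]
 [ 0.98833684  0.00695509  0.15212465 -0.52743889]
 [-0.15219896  0.01182033  0.98827919 -1.49762929]
 [ 0.          0.          0.          1.        ]]
sleeve_a_mid []
gate []
gate_pin [(0.83, [374.0, 207.0], 858)]
extractor [(0.85, [352.0, 209.0], 3911), (0.21, [444.0, 260.0], 259)]
tray_floor [(0.63, [273.0, 171.0], 1315)]
sleeve_b_mid [(0.68, [270.0, 247.0], 134), (0.53, [263.0, 224.0], 150), (0.48, [241.0, 244.0], 158)]
glue_bottle [(0.6, [446.0, 258.0], 306)]
tape_roll [(0.53, [181.0, 169.0], 266)]
batten [(0.96, [348.0, 142.0], 713), (0.49, [265.0, 223.0], 159)]
```

View pics/scene1.png

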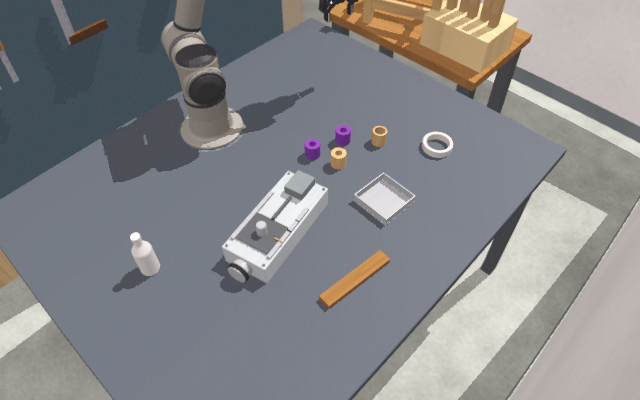

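View pics/top1.png

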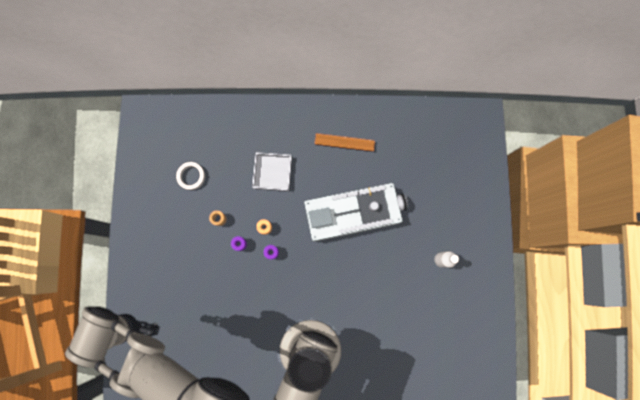

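```bash
python3 - <<'E'
import cv2
a=cv2.imread('pics/scene1.png')[90:310,110:460]; b=cv2.imread('pics/top1.png')[110:310,220:470]
cv2.imwrite('pics/s1z.png',cv2.resize(a[20:110,170:300],None,fx=6,fy=6,interpolation=3))
cv2.imwrite('pics/t1z.png',cv2.resize(b,None,fx=3,fy=3,interpolation=3))
E
```

```text
(no output)
```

View pics/s1z.png

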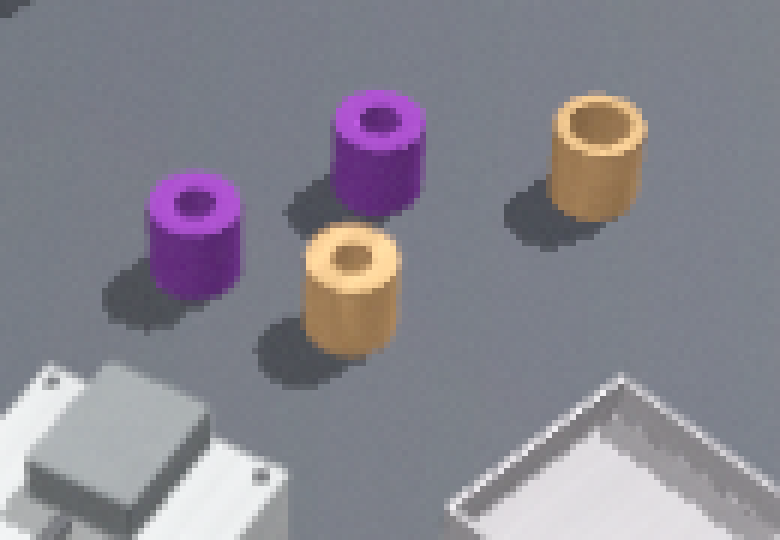

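View pics/t1z.png

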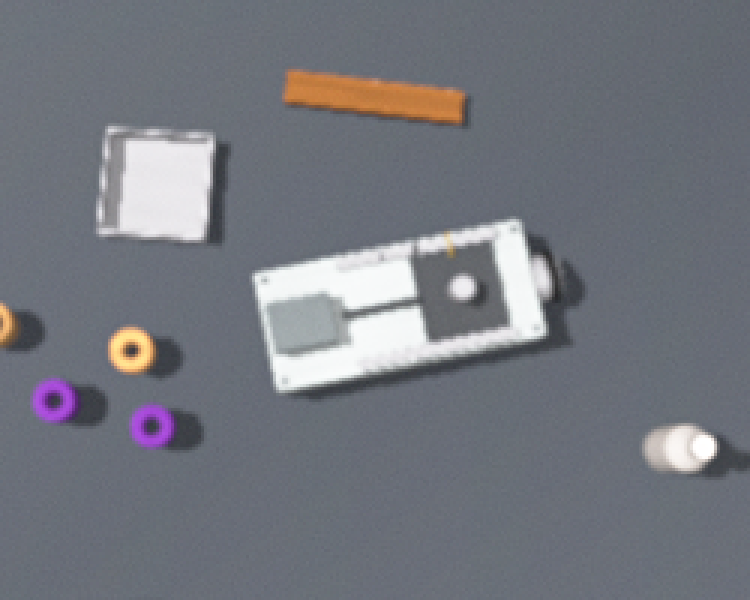

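The bore shows in both views. The wide-bore sleeve is sleeve_a, at scene (378,136) and top (218,218). The thick-walled sleeve_b is at scene (338,158) and top (264,226). The two purple ones are decoys.

```bash
cat >> h.py <<'E'
from scipy.optimize import least_squares
def ray(c,uv,T_wc=None):
    E=np.linalg.inv(c['extrinsics']) if T_wc is None else T_wc
    K=np.array([[c['fx'],0,c['cx']],[0,c['fy'],c['cy']],[0,0,1]])
    # distorted = s*(1+k1 r^2)
    p=cv2.undistortPointsIter(np.array(uv,float).reshape(-1,1,2),K,np.array([c['k1'],0,0,0.]),None,None,(3,100,1e-10)).reshape(-1,2)
    d=np.c_[p[:,0],-p[:,1],-np.ones(len(p))]@E[:3,:3].T
    return E[:3,3],d
def onplane(c,uv,z,T=None):
    o,d=ray(c,uv,T); return o+d*((z-o[2])/d[:,2])[:,None]
def proj(c,P,T_wc=None):
    M=c['extrinsics'] if T_wc is None else np.linalg.inv(T_wc)
    q=np.atleast_2d(P)@M[:3,:3].T+M[:3,3]
    s=np.c_[q[:,0],-q[:,1]]/-q[:,2:]; s=s*(1+c['k1']*(s**2).sum(1,keepdims=True))
    return s*[c['fx'],c['fy']]+[c['cx'],c['cy']]
def silh(c,P,T_wc=None):
    h=cv2.convexHull(proj(c,P,T_wc).astype(np.float32)); m=cv2.moments(h); return np.array([m['m10']/m['m00'],m['m01']/m['m00']])
def cyl(x,y,r,z0,z1):
    a=np.linspace(0,2*np.pi,48,endpoint=False); 
    return np.vstack([np.c_[x+r*np.cos(a),y+r*np.sin(a),0*a+z] for z in (z0,z1)])
def fitcyl(c,uv,r,z0,z1,T=None):
    x0=onplane(c,[uv],(z0+z1)/2,T)[0,:2]
    return least_squares(lambda p:silh(c,cyl(p[0],p[1],r,z0,z1),T)-uv,x0,x_scale=.01).x
def wcam(fn):
    s=arm.sense(); c=save('wrist',fn)
    from scipy.spatial.transform import Rotation as R
    T=np.eye(4);T[:3,:3]=R.from_euler('xyz',s['ee_rot']).as_matrix();T[:3,3]=s['ee_pos']
    return s,c,T@c['T_tool_cam']
E
python3 - <<'E'
from h import *
S=arm.camera('scene');Tp=arm.camera('top')
print(arm.sense()['t'])
for n,c,pts in (('scene',S,[(378,136),(338,158)]),('top',Tp,[(218,218),(264,226)])):
    hsv=cv2.cvtColor(c['color'],cv2.COLOR_RGB2HSV)
    m=((hsv[:,:,0]>8)&(hsv[:,:,0]<28)&(hsv[:,:,1]>80)&(hsv[:,:,2]>80)).astype(np.uint8)
    for p in pts:
        w=np.zeros_like(m); w[p[1]-20:p[1]+20,p[0]-20:p[0]+20]=m[p[1]-20:p[1]+20,p[0]-20:p[0]+20]
        ct,_=cv2.findContours(w,0,1); h=cv2.convexHull(max(ct,key=cv2.contourArea))
        f=np.zeros_like(m);cv2.fillPoly(f,[h],1);v,u=np.nonzero(f);uv=np.array([u.mean(),v.mean()])
        print(n,p,uv,len(u),fitcyl(c,uv,.025,0,.05))
z=lambda l:[(220+(u+.5)/3-.5,110+(v+.5)/3-.5) for u,v in l]
b=onplane(Tp,z([(253,272),(520,218),(547,335),(278,392)]),.07); print('box',b, b.mean(0))
print(np.linalg.norm(b-np.roll(b,-1,0),axis=1))
for e in (b[0]-b[1],b[3]-b[2],b[3]-b[0],b[2]-b[1]): print(np.degrees(np.arctan2(e[1],e[0])))
t=onplane(Tp,z([(106,127),(215,133),(208,243),(97,236)]),.03); print('tray',t,t.mean(0),np.linalg.norm(t-np.roll(t,-1,0),axis=1))
print('pin',onplane(Tp,z([(463,286)]),.112))
print('tape',onplane(Tp,[(190,176)],.025),'batten',onplane(Tp,[(345,142)],.02),onplane(S,[(356,279)],.02))
print('purple',onplane(Tp,[(238,243),(271,252)],.05))
E
```

```text
1.1
scene (378, 136) [378.94014085 135.76056338] 284 [0.46665855 0.33541353]
scene (338, 158) [337.90728477 157.7781457 ] 302 [0.43542386 0.16792348]
top (218, 218) [217.10837438 217.96551724] 203 [0.46591631 0.33692386]
top (264, 226) [263.51231527 226.46305419] 203 [0.43668702 0.1688872 ]
box [[ 0.52543563  0.02460331  0.07      ]
 [ 0.59214547 -0.2894276   0.07      ]
 [ 0.45359307 -0.31827769  0.07      ]
 [ 0.38600786 -0.00554562  0.07      ]] [ 0.48929551 -0.1471619   0.07      ]
[0.32103834 0.14152418 0.31995173 0.14265013]
101.9931058055158
102.19477376171085
-167.79859444012664
-168.23765318462807
tray [[0.70948814 0.20699375 0.03      ]
 [0.70267293 0.07371862 0.03      ]
 [0.56650778 0.07995212 0.03      ]
 [0.5741664  0.21375891 0.03      ]] [0.63820881 0.14360585 0.03      ] [0.13344927 0.13630776 0.13402579 0.13549075]
pin [[ 0.50451187 -0.21464924  0.112     ]]
tape [[0.61966768 0.44441856 0.025     ]] batten [[ 0.75288903 -0.12352951  0.02      ]] [[ 0.76219636 -0.12519062  0.02      ]]
purple [[0.37580372 0.25469034 0.05      ]
 [0.34554517 0.13828158 0.05      ]]
```

The two cameras agree: sleeve A is at (0.466, 0.336) and B at (0.436, 0.168). I'll use yaw 1.78 throughout, so the jaws lie along the gate's travel. First I'll turn and move over A.

Request:
{"api": "servo_tool", "payload": {"deltas": [{"offset": [0,0,0],"dr": [0,0,-0.111],"gripper": 85},{"offset": [0,0,0],"dr": [0,0,-0.111],"gripper": 85},{"offset": [0,0,0],"dr": [0,0,-0.111],"gripper": 85},{"offset": [0,0,0],"dr": [0,0,-0.111],"gripper": 85},{"offset": [-20,25,0],"dr": [0,0,0],"gripper": 85},{"offset": [-20,25,0],"dr": [0,0,0],"gripper": 85},{"offset": [-20,25,0],"dr": [0,0,0],"gripper": 85},{"offset": [-20,25,0],"dr": [0,0,0],"gripper": 85}]}}

```text
t: 1.77
ee_pos: [0.2361, 0.4532, 0.2314]
ee_rot: [3.141, -0.0, 1.784]
force: [0.2, 0.9, 0.3]
opening: 0.995
```

Request:
{"api": "servo_tool", "payload": {"deltas": [{"offset": [-20,25,0],"dr": [0,0,0],"gripper": 85},{"offset": [-20,25,0],"dr": [0,0,0],"gripper": 85},{"offset": [-20,25,0],"dr": [0,0,0],"gripper": 85},{"offset": [-20,25,0],"dr": [0,0,0],"gripper": 85},{"offset": [-20,25,0],"dr": [0,0,0],"gripper": 85},{"offset": [-20,25,0],"dr": [0,0,0],"gripper": 85},{"offset": [-20,25,0],"dr": [0,0,0],"gripper": 85},{"offset": [0,0,0],"dr": [0,0,0],"gripper": 85}]}}

```text
t: 2.43
ee_pos: [0.4404, 0.3511, 0.231]
ee_rot: [3.14, 0.001, 1.779]
force: [-0.6, -0.1, 0.4]
opening: 0.995
```

```bash
cat >> h.py <<'E'
from scipy.spatial.transform import Rotation as R
def go(P):
    s=arm.sense(); M=R.from_euler('xyz',s['ee_rot']).as_matrix()
    print('t',s['t'],'ee',s['ee_pos'],s['ee_rot'],'open',s['opening'],'F',s['force'])
    print('offset mm',np.round(M.T@(np.array(P)-s['ee_pos'])*1000,1))
E
python3 - <<'E'
from h import *
go([.466,.336,.2])
s,c,T=wcam('w1.png'); print(c['T_tool_cam'],c['fx'],c['k1'])
print(proj(c,[[.466,.336,.05],[.436,.168,.05]],T))
for l in ('sleeve_a_mid','sleeve_b_mid'): print(l,[(round(d['score'],2),np.round(d['location']).tolist(),int(d['pixels'].sum())) for d in arm.masks_of('wrist',l)])
E
```

```text
t 2.4333 ee [0.44038269 0.35113307 0.23095921] [3.13959850e+00 1.24962963e-03 1.77852661e+00] open 0.9945871249951714 F [-0.60311914 -0.12661955  0.42535628]
offset mm [-20.1  21.9  31. ]
[[ 9.99999100e-01 -9.78327884e-04  9.18584143e-04  8.47133386e-04]
 [-6.92856708e-04 -9.62596642e-01 -2.70937675e-01 -6.78881182e-02]
 [ 1.14929189e-03  2.70936795e-01 -9.62596453e-01 -1.42661694e-01]
 [ 0.00000000e+00  0.00000000e+00  0.00000000e+00  1.00000000e+00]] 320.36788397005023 -0.00947522482244573
[[298.25568485 197.57880335]
 [138.83327421 135.6065179 ]]
sleeve_a_mid [(0.85, [304.0, 200.0], 1464)]
sleeve_b_mid [(0.82, [240.0, 91.0], 2328), (0.7, [150.0, 134.0], 2740), (0.57, [132.0, 35.0], 3699), (0.26, [303.0, 199.0], 1664)]
```

View pics/w1.png

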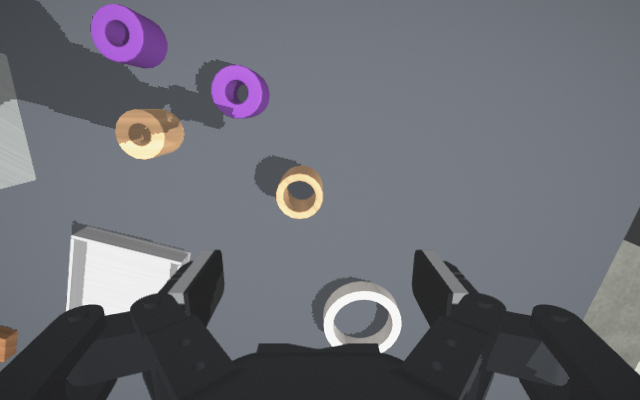

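The wrist view puts the wide-bore ring at (299.5,197), against a predicted (298,197.6), so the position is good. Descending onto A.

Request:
{"api": "servo_tool", "payload": {"deltas": [{"offset": [-10,11,25],"dr": [0,0,0],"gripper": 85},{"offset": [-10,11,25],"dr": [0,0,0],"gripper": 85},{"offset": [0,0,30],"dr": [0,0,0],"gripper": 85},{"offset": [0,0,30],"dr": [0,0,0],"gripper": 85},{"offset": [0,0,30],"dr": [0,0,0],"gripper": 85},{"offset": [0,0,25],"dr": [0,0,0],"gripper": 85},{"offset": [0,0,0],"dr": [0,0,0],"gripper": 85},{"offset": [0,0,0],"dr": [0,0,0],"gripper": 85}]}}

```text
t: 3.25
ee_pos: [0.46, 0.3394, 0.0659]
ee_rot: [-3.139, 0.001, 1.785]
force: [-0.0, 0.2, 0.9]
opening: 0.995
```

```bash
python3 - <<'E'
from h import *
go([.466,.336,.010])
s,c,T=wcam('w2.png')
print(proj(c,[[.466,.336,.05]],T))
E
```

```text
t 3.25 ee [0.46000167 0.33943582 0.0659183 ] [-3.13907548e+00  5.23943329e-04  1.78457473e+00] open 0.9947762027205882 F [-0.02311368  0.16343576  0.89096541]
offset mm [-4.6  5.3 55.9]
[[307.81276469 249.91126876]]
```

View pics/w2.png

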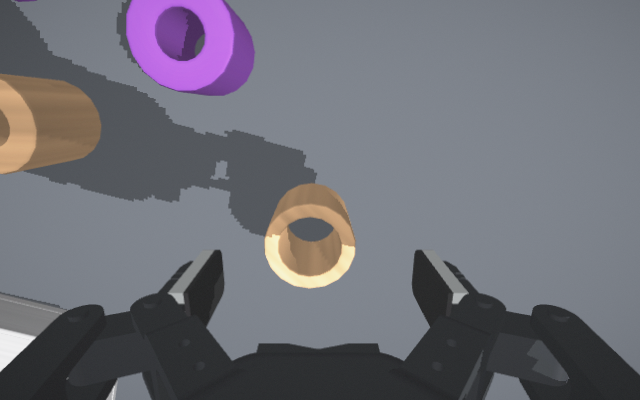

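Request:
{"api": "servo_tool", "payload": {"deltas": [{"offset": [-3.5,7.5,20],"dr": [0,0,0],"gripper": 85},{"offset": [0,0,20],"dr": [0,0,0],"gripper": 85},{"offset": [0,0,15],"dr": [0,0,0],"gripper": 85},{"offset": [0,0,0],"dr": [0,0,0],"gripper": 85},{"offset": [0,0,0],"dr": [0,0,0],"gripper": 85}]}}

```text
t: 3.72
ee_pos: [0.4701, 0.3378, 0.0129]
ee_rot: [3.14, -0.001, 1.784]
force: [-0.4, -0.5, 0.7]
opening: 0.995
```

```bash
python3 - <<'E'
from h import *
go([.466,.336,.010])
s,c,T=wcam('w3.png')
print(proj(c,[[.466,.336,.05]],T))
print(proj(c,[list(s['ee_pos'][:2])+[.05]],T))
print(onplane(c,[(310.5,243)],.05,T))
E
```

```text
t 3.7167 ee [0.47009975 0.33778822 0.01291066] [ 3.13976764e+00 -6.02172475e-04  1.78350005e+00] open 0.9949706513276397 F [-0.37406606 -0.50142801  0.72360724]
offset mm [-0.9 -4.4  2.9]
[[313.3347009  286.88702029]]
[[315.72417889 297.24886588]]
[[0.44897303 0.33134592 0.05      ]]
```

View pics/w3.png

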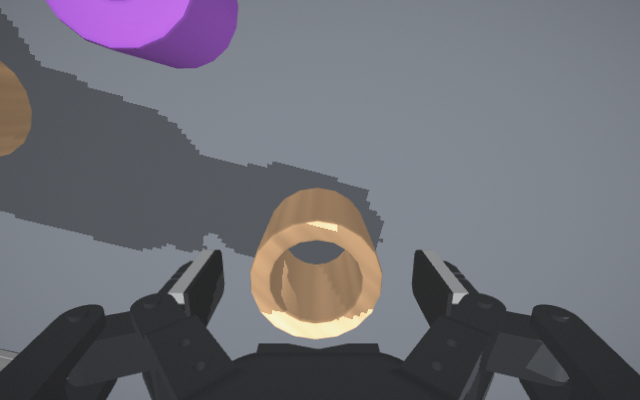

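In the wrist image, up is tool −y, so my last correction went the wrong way. The ring centre at (316,280) against the TCP axis at (316,297) means the tool needs about −6 mm in y.

Request:
{"api": "servo_tool", "payload": {"deltas": [{"offset": [0,-6,0],"dr": [0,0,0],"gripper": 85},{"offset": [0,0,2],"dr": [0,0,0],"gripper": 85},{"offset": [0,0,0],"dr": [0,0,0],"gripper": 85}]}}

```text
t: 4.02
ee_pos: [0.4636, 0.3361, 0.0102]
ee_rot: [3.14, -0.0, 1.783]
force: [-0.4, 0.0, 0.1]
opening: 0.995
```

```bash
python3 - <<'E'
from h import *
go([.466,.336,.010])
s,c,T=wcam('w4.png')
print(proj(c,[list(s['ee_pos'][:2])+[.05]],T))
E
```

```text
t 4.0167 ee [0.46356715 0.33607266 0.01019359] [ 3.14047408e+00 -4.29048212e-04  1.78335256e+00] open 0.9950551504993851 F [-0.37677048  0.01727994  0.08751154]
offset mm [-0.6  2.4  0.2]
[[315.65717386 301.37792641]]
```

View pics/w4.png

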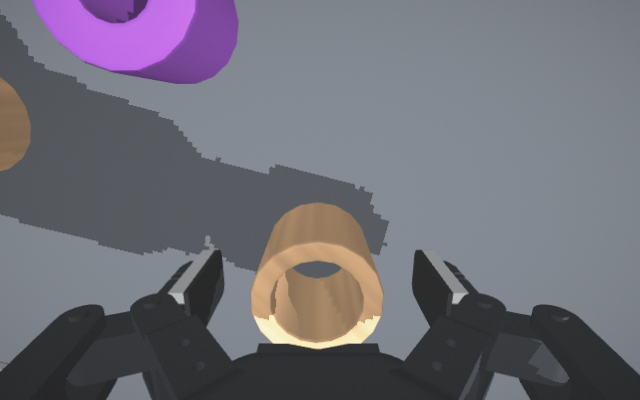

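Now well centred, within about 1.5 mm. Closing the grip and lifting.

Request:
{"api": "servo_tool", "payload": {"deltas": [{"offset": [0,0,0],"dr": [0,0,0],"gripper": 40},{"offset": [0,0,0],"dr": [0,0,0],"gripper": 40},{"offset": [0,0,0],"dr": [0,0,0],"gripper": 40},{"offset": [0,0,0],"dr": [0,0,0],"gripper": 40},{"offset": [0,0,0],"dr": [0,0,0],"gripper": 40},{"offset": [0,0,0],"dr": [0,0,0],"gripper": 40}], "newtons": 40}}

```text
t: 4.57
ee_pos: [0.4639, 0.3359, 0.0096]
ee_rot: [3.141, -0.0, 1.783]
force: [-1.5, -1.1, 3.8]
opening: 0.577
```

Request:
{"api": "servo_tool", "payload": {"deltas": [{"offset": [0,0,-15],"dr": [0,0,0],"gripper": 40},{"offset": [0,0,-35],"dr": [0,0,0],"gripper": 40},{"offset": [0,0,-35],"dr": [0,0,0],"gripper": 40},{"offset": [0,0,-35],"dr": [0,0,0],"gripper": 40},{"offset": [0,0,-35],"dr": [0,0,0],"gripper": 40},{"offset": [0,0,-35],"dr": [0,0,0],"gripper": 40},{"offset": [0,0,0],"dr": [0,0,0],"gripper": 40},{"offset": [0,0,0],"dr": [0,0,0],"gripper": 40}]}}

```text
t: 5.23
ee_pos: [0.4645, 0.3363, 0.2012]
ee_rot: [3.137, -0.001, 1.783]
force: [-0.7, 0.1, -1.6]
opening: 0.58
```

```bash
python3 - <<'E'
from h import *
# pin from scene + top, silhouettes
S=save('scene','scene2.png');Tp=save('top','top2.png')
cv2.imwrite('pics/s2z.png',cv2.resize(S['color'][180:290,210:340,::-1],None,fx=6,fy=6,interpolation=3)[:600])
cv2.imwrite('pics/t2z.png',cv2.resize(Tp['color'][175:245,295:415,::-1],None,fx=6,fy=6,interpolation=3))
for c in (S,Tp): print(proj(c,[[.5045,-.2147,.078],[.5045,-.2147,.112]]))
go([.5,-.21,.22])
E
```

```text
[[261.75353143 231.9670522 ]
 [260.48980279 224.31411746]]
[[372.6691284  206.40210185]
 [374.01487946 205.00354995]]
t 5.3333 ee [0.46300765 0.33544724 0.19810449] [-3.13951985e+00  5.20722957e-04  1.78296129e+00] open 0.5810017175175823 F [ 0.0572966  -0.21892108 -1.14372856]
offset mm [-541.   -78.7  -21.5]
```

View pics/s2z.png

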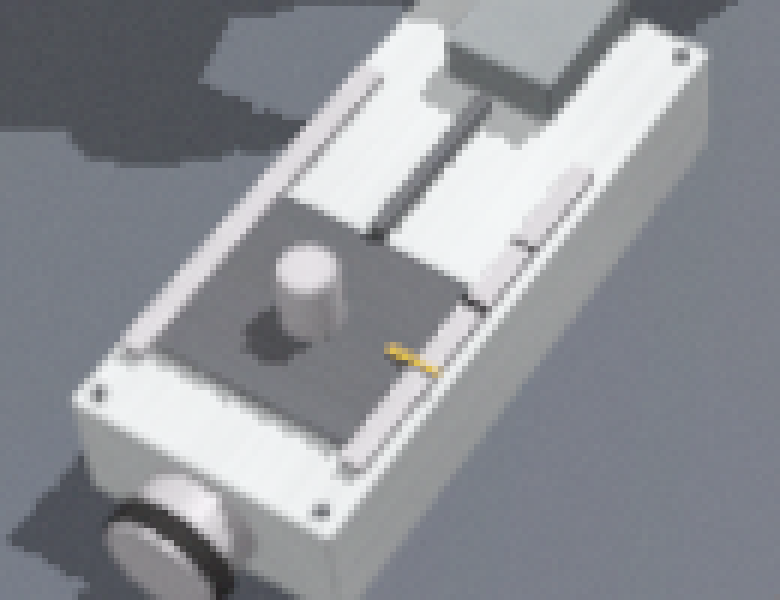

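View pics/t2z.png

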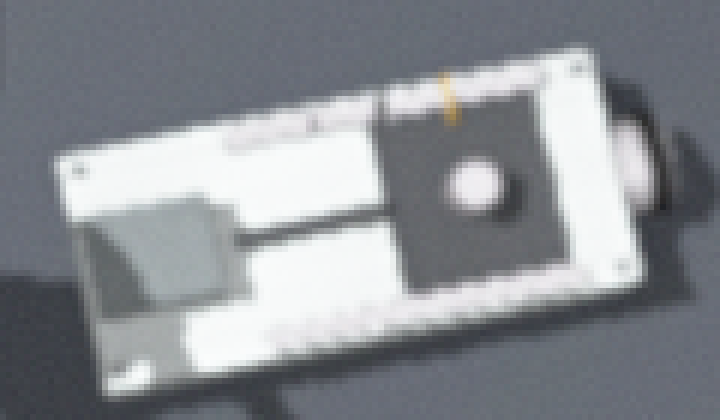

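The pin in scene at (260.9,223.3) and top at (373.9,205.6) fits (0.504,-0.215). The gate is closed, and the half mark is the broad one nearer the pointer's middle. Carrying sleeve A over the pin.

Request:
{"api": "servo_tool", "payload": {"deltas": [{"offset": [-20,-4,-4],"dr": [0,0,0],"gripper": 40},{"offset": [-30,-4,-4],"dr": [0,0,0],"gripper": 40},{"offset": [-30,-4,-4],"dr": [0,0,0],"gripper": 40},{"offset": [-30,-4,-4],"dr": [0,0,0],"gripper": 40},{"offset": [-30,-4,-4],"dr": [0,0,0],"gripper": 40},{"offset": [-30,-4,0],"dr": [0,0,0],"gripper": 40},{"offset": [-30,-4,0],"dr": [0,0,0],"gripper": 40},{"offset": [-30,-4,0],"dr": [0,0,0],"gripper": 40}]}}

```text
t: 6.0
ee_pos: [0.4798, 0.1028, 0.2174]
ee_rot: [-3.138, -0.001, 1.783]
force: [1.5, -0.1, -0.3]
opening: 0.585
```

Request:
{"api": "servo_tool", "payload": {"deltas": [{"offset": [-30,-4,0],"dr": [0,0,0],"gripper": 40},{"offset": [-30,-4,0],"dr": [0,0,0],"gripper": 40},{"offset": [-30,-4,0],"dr": [0,0,0],"gripper": 40},{"offset": [-30,-4,0],"dr": [0,0,0],"gripper": 40},{"offset": [-30,-4,0],"dr": [0,0,0],"gripper": 40},{"offset": [-30,-4,0],"dr": [0,0,0],"gripper": 40},{"offset": [-30,-4,0],"dr": [0,0,0],"gripper": 40},{"offset": [-30,-4,0],"dr": [0,0,0],"gripper": 40}]}}

```text
t: 6.67
ee_pos: [0.4991, -0.1383, 0.2172]
ee_rot: [-3.138, -0.003, 1.783]
force: [0.9, -0.8, -0.3]
opening: 0.578
```

Request:
{"api": "servo_tool", "payload": {"deltas": [{"offset": [-30,-4,0],"dr": [0,0,0],"gripper": 40},{"offset": [-10,-2,0],"dr": [0,0,0],"gripper": 40},{"offset": [0,0,0],"dr": [0,0,0],"gripper": 40},{"offset": [0,0,0],"dr": [0,0,0],"gripper": 40}]}}

```text
t: 7.0
ee_pos: [0.5019, -0.177, 0.2177]
ee_rot: [-3.139, -0.003, 1.782]
force: [-0.1, 0.4, -0.2]
opening: 0.578
```

```bash
python3 - <<'E'
from h import *
go([.504,-.215,.15])
s,c,T=wcam('w5.png')
print(proj(c,[[.504,-.215,.078],[.504,-.215,.112],list(s['ee_pos'][:2])+[s['ee_pos'][2]+.04]],T))
E
```

```text
t 7.0 ee [ 0.50192114 -0.17701618  0.21768004] [-3.13926105e+00 -2.75167479e-03  1.78176380e+00] open 0.5778163279794085 F [-0.12482431  0.403009   -0.21388662]
offset mm [-37.8  -5.8  67.6]
[[274.96199104 180.73321186]
 [269.55850587 189.81907786]
 [315.90464906 301.35739425]]
```

View pics/w5.png

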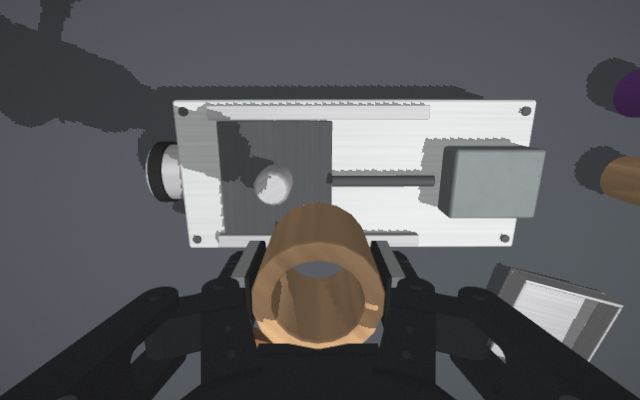

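The pin tip is at (268,190) against a predicted (269.6,189.8), and the box edges run parallel to the image rows, so position and yaw both check out. Moving over it.

Request:
{"api": "servo_tool", "payload": {"deltas": [{"offset": [-20,-3,15],"dr": [0,0,0],"gripper": 40},{"offset": [-18,-3,20],"dr": [0,0,0],"gripper": 40},{"offset": [0,0,15],"dr": [0,0,0],"gripper": 40},{"offset": [0,0,0],"dr": [0,0,0],"gripper": 40},{"offset": [0,0,0],"dr": [0,0,0],"gripper": 40}]}}

```text
t: 7.47
ee_pos: [0.5045, -0.2142, 0.1687]
ee_rot: [-3.14, -0.002, 1.784]
force: [0.2, 1.1, -0.3]
opening: 0.577
```

```bash
python3 - <<'E'
from h import *
go([.504,-.215,.125])
s,c,T=wcam('w6.png')
print(proj(c,[[.504,-.215,.078],[.504,-.215,.112],list(s['ee_pos'][:2])+[s['ee_pos'][2]+.04]],T))
S=save('scene','scene3.png');Tp=save('top','top3.png')
cv2.imwrite('pics/s3z.png',cv2.resize(S['color'][170:270,210:340,::-1],None,fx=6,fy=6,interpolation=3))
E
```

```text
t 7.4667 ee [ 0.50445224 -0.21419974  0.16873479] [-3.14003176e+00 -2.14846409e-03  1.78430866e+00] open 0.5768929844501401 F [ 0.15711425  1.05244608 -0.34001623]
offset mm [-0.8 -0.5 43.7]
[[315.73624945 201.28427266]
 [315.4793421  215.58665185]
 [315.84360817 301.42661787]]
```

View pics/w6.png

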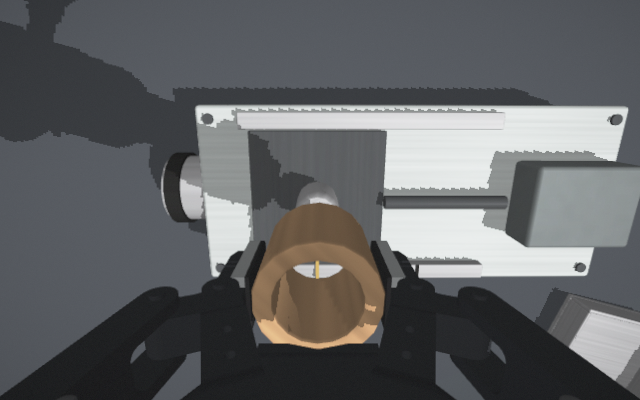

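View pics/s3z.png

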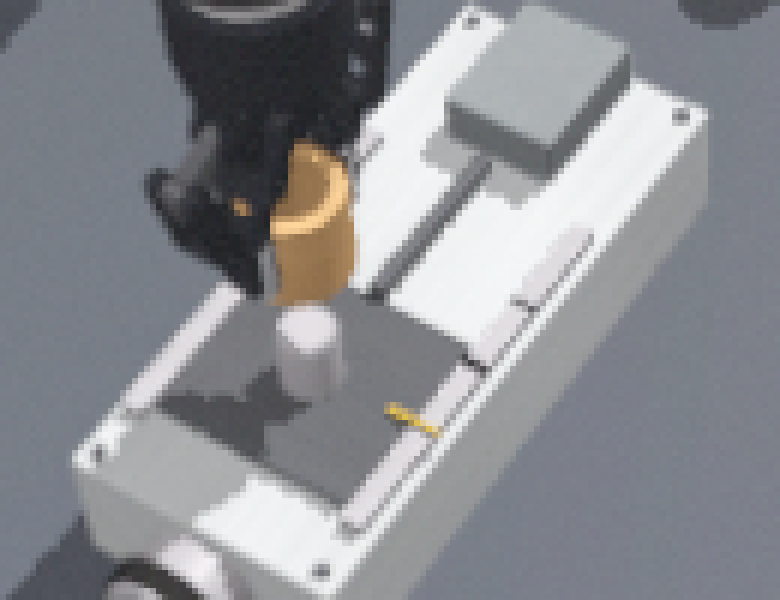

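```bash
python3 - <<'E'
from h import *
s=arm.sense(); c=arm.camera('wrist')
T=np.eye(4);T[:3,:3]=R.from_euler('xyz',s['ee_rot']).as_matrix();T[:3,3]=s['ee_pos'];T=T@c['T_tool_cam']
p=proj(c,cyl(.504,-.215,.013,.112,.112),T); print('pin tip',p.min(0),p.max(0))
p=proj(c,cyl(.504,-.215,.015,.108,.108),T); print('pin sh',p.min(0),p.max(0))
e=s['ee_pos']
for dz in (-.010,-.012,-.006):
    p=proj(c,cyl(e[0],e[1],.025,e[2]+dz,e[2]+dz),T); print('sleeve bottom',dz,p.min(0),p.max(0))
    p=proj(c,cyl(e[0],e[1],.025,e[2]+dz+.05,e[2]+dz+.05),T); print('top',p.min(0),p.max(0))
    p=proj(c,cyl(e[0],e[1],.017,e[2]+dz+.05,e[2]+dz+.05),T); print('bore top',p.min(0),p.max(0))
im=c['color'][160:360,220:420,::-1]
cv2.imwrite('pics/w7z.png',cv2.resize(im,None,fx=3,fy=3,interpolation=2))
E
```

```text
pin tip [297.82328087 194.28632616] [337.13210678 231.64552929]
pin sh [295.22405596 189.79751849] [339.77377501 232.20892683]
sleeve bottom -0.01 [267.94618619 198.97717434] [364.82860807 288.35736266]
top [247.19244294 238.43360622] [383.85668558 357.87989711]
bore top [269.10340111 259.53373715] [361.94130528 340.61619021]
sleeve bottom -0.012 [268.52826903 197.890865  ] [364.29472568 286.37137179]
top [248.34355544 236.20718491] [382.80165022 354.08871273]
bore top [269.89982238 256.99642415] [361.24027081 337.02145425]
sleeve bottom -0.006 [266.74041579 201.23087405] [365.93449781 292.46497172]
top [244.7734546  243.12727416] [386.07363531 365.8222845 ]
bore top [267.42983927 264.87701245] [363.41435878 348.15401621]
```

View pics/w7z.png

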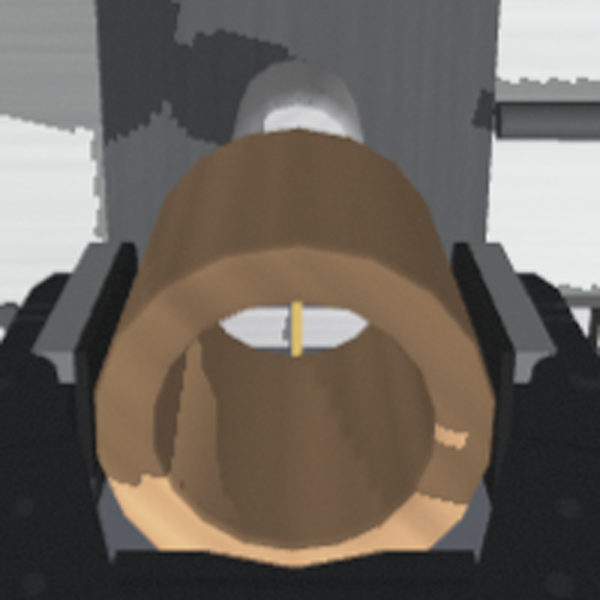

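Pin and sleeve agree in x. The sleeve sits about +2.3 mm in tool y from the pin, so I'll correct that and descend, slowing near the tip.

Request:
{"api": "servo_tool", "payload": {"deltas": [{"offset": [0,-2.3,10],"dr": [0,0,0],"gripper": 40},{"offset": [0,0,15],"dr": [0,0,0],"gripper": 40},{"offset": [0,0,12],"dr": [0,0,0],"gripper": 40},{"offset": [0,0,0],"dr": [0,0,0],"gripper": 40},{"offset": [0,0,0],"dr": [0,0,0],"gripper": 40}]}}

```text
t: 8.08
ee_pos: [0.5027, -0.2161, 0.1327]
ee_rot: [3.142, -0.0, 1.783]
force: [-0.6, -0.0, -0.4]
opening: 0.581
```

```bash
python3 - <<'E'
from h import *
go([.504,-.215,.125])
s,c,T=wcam('w8.png')
cv2.imwrite('pics/w8z.png',cv2.resize(c['color'][160:360,220:420,::-1],None,fx=3,fy=3,interpolation=2))
S=save('scene','scene4.png')
cv2.imwrite('pics/s4z.png',cv2.resize(S['color'][190:260,220:310,::-1],None,fx=8,fy=8,interpolation=3))
E
```

```text
t 8.0833 ee [ 0.5026597  -0.21608173  0.13274344] [ 3.14152785e+00 -9.41368837e-05  1.78343028e+00] open 0.5805443798365156 F [-0.60563704 -0.00695561 -0.38415849]
offset mm [0.8 1.5 7.7]
```

View pics/w8z.png

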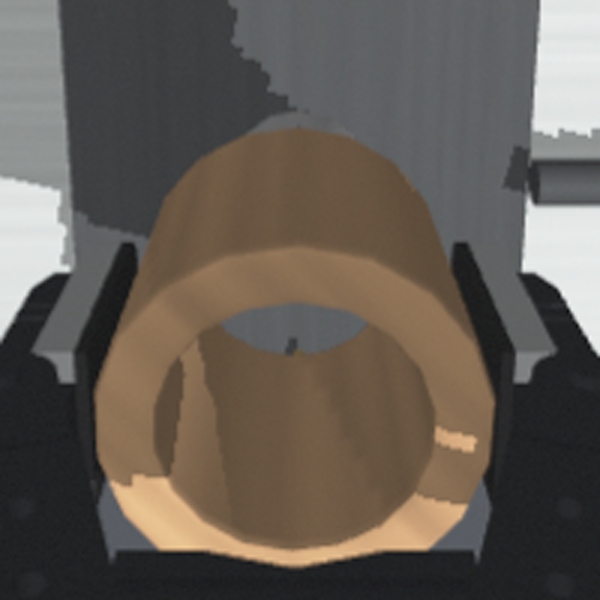

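View pics/s4z.png

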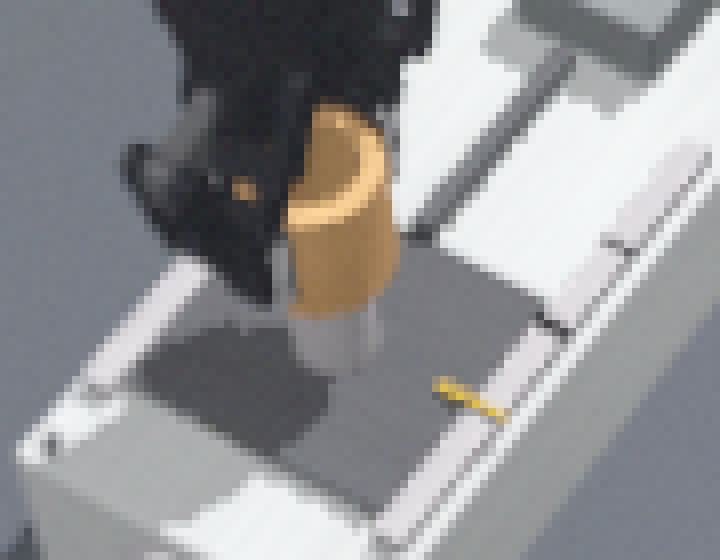

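Sleeve and pin axes line up in the scene view once perspective is allowed for. Continuing down slowly.

Request:
{"api": "servo_tool", "payload": {"deltas": [{"offset": [0,0,5],"dr": [0,0,0],"gripper": 40},{"offset": [0,0,5],"dr": [0,0,0],"gripper": 40},{"offset": [0,0,4],"dr": [0,0,0],"gripper": 40},{"offset": [0,0,0],"dr": [0,0,0],"gripper": 40}]}}

```text
t: 8.52
ee_pos: [0.502, -0.2161, 0.1173]
ee_rot: [-3.14, -0.001, 1.783]
force: [-0.2, -0.2, -0.6]
opening: 0.579
```

Request:
{"api": "servo_tool", "payload": {"deltas": [{"offset": [0,0,3],"dr": [0,0,0],"gripper": 40},{"offset": [0,0,3],"dr": [0,0,0],"gripper": 40},{"offset": [0,0,0],"dr": [0,0,0],"gripper": 40}]}}

```text
t: 8.77
ee_pos: [0.5023, -0.2162, 0.1116]
ee_rot: [-3.141, -0.001, 1.783]
force: [0.3, -1.0, -0.7]
opening: 0.579
```

No contact force, and the sleeve is past the tip. Continuing.

Request:
{"api": "servo_tool", "payload": {"deltas": [{"offset": [0,0,5],"dr": [0,0,0],"gripper": 40},{"offset": [0,0,5],"dr": [0,0,0],"gripper": 40},{"offset": [0,0,5],"dr": [0,0,0],"gripper": 40},{"offset": [0,0,0],"dr": [0,0,0],"gripper": 40}]}}

```text
t: 9.1
ee_pos: [0.5019, -0.216, 0.096]
ee_rot: [-3.14, -0.002, 1.783]
force: [0.3, -0.8, -0.7]
opening: 0.578
```

Request:
{"api": "servo_tool", "payload": {"deltas": [{"offset": [0,0,3],"dr": [0,0,0],"gripper": 40},{"offset": [0,0,2],"dr": [0,0,0],"gripper": 40},{"offset": [0,0,0],"dr": [0,0,0],"gripper": 40}]}}

```text
t: 9.35
ee_pos: [0.5024, -0.2163, 0.0918]
ee_rot: [-3.141, -0.001, 1.783]
force: [0.3, 0.3, -1.1]
opening: 0.579
```

Request:
{"api": "servo_tool", "payload": {"deltas": [{"offset": [0,0,2],"dr": [0,0,0],"gripper": 40},{"offset": [0,0,2],"dr": [0,0,0],"gripper": 40},{"offset": [0,0,0],"dr": [0,0,0],"gripper": 40}]}}

```text
t: 9.6
ee_pos: [0.5024, -0.2163, 0.0879]
ee_rot: [-3.141, -0.0, 1.783]
force: [0.8, -0.3, -0.4]
opening: 0.585
```

```bash
python3 - <<'E'
from h import *
go([.504,-.215,.125])
S=save('scene','scene5.png')
cv2.imwrite('pics/s5z.png',cv2.resize(S['color'][190:260,220:310,::-1],None,fx=8,fy=8,interpolation=3))
E
```

```text
t 9.6 ee [ 0.50239707 -0.21628907  0.08794289] [-3.14130287e+00 -4.11868106e-04  1.78296317e+00] open 0.5846529998822182 F [ 0.83246379 -0.3407     -0.35504659]
offset mm [  0.9   1.8 -37.1]
```

View pics/s5z.png

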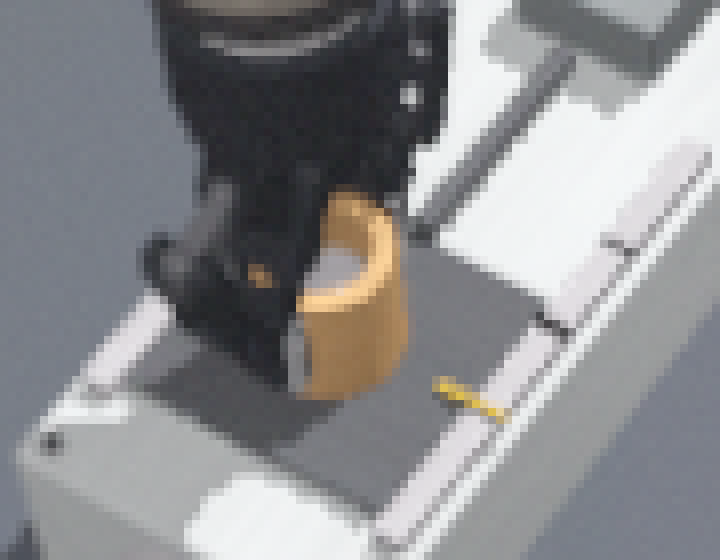

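The pin tip shows inside the bore and the sleeve is at, or within a millimetre of, the plate. Lowering 1 mm more, then releasing and rising.

Request:
{"api": "servo_tool", "payload": {"deltas": [{"offset": [0,0,1],"dr": [0,0,0],"gripper": 40},{"offset": [0,0,0],"dr": [0,0,0],"gripper": 75},{"offset": [0,0,0],"dr": [0,0,0],"gripper": 75},{"offset": [0,0,0],"dr": [0,0,0],"gripper": 75},{"offset": [0,0,0],"dr": [0,0,0],"gripper": 75}]}}

```text
t: 10.07
ee_pos: [0.5026, -0.2164, 0.0873]
ee_rot: [3.141, 0.0, 1.783]
force: [0.0, 0.7, -0.9]
opening: 0.88
```

Request:
{"api": "servo_tool", "payload": {"deltas": [{"offset": [0,0,-15],"dr": [0,0,0],"gripper": 75},{"offset": [0,0,-35],"dr": [0,0,0],"gripper": 75},{"offset": [0,0,-35],"dr": [0,0,0],"gripper": 75},{"offset": [0,0,-35],"dr": [0,0,0],"gripper": 85},{"offset": [30,0,0],"dr": [0,0,0],"gripper": 85},{"offset": [30,0,0],"dr": [0,0,0],"gripper": 85},{"offset": [30,-5,0],"dr": [0,0,0],"gripper": 85},{"offset": [30,-5,0],"dr": [0,0,0],"gripper": 85}]}}

```text
t: 10.73
ee_pos: [0.467, -0.1001, 0.2074]
ee_rot: [3.141, 0.0, 1.783]
force: [0.3, -0.3, 0.1]
opening: 0.994
```

```bash
python3 - <<'E'
from h import *
go([.436,.1685,.15])
S=save('scene','scene6.png')
cv2.imwrite('pics/s6z.png',cv2.resize(S['color'][190:260,220:310,::-1],None,fx=8,fy=8,interpolation=3))
print((proj(S,cyl(.504,-.215,.025,.128,.128)).min(0)-[220,190])*8)
print((proj(S,cyl(.504,-.215,.025,.078,.078)).max(0)-[220,190])*8)
E
```

```text
t 10.7333 ee [ 0.46695907 -0.10009151  0.20741385] [3.14109218e+00 5.47050611e-05 1.78251587e+00] open 0.9935809854786345 F [ 0.33707531 -0.2568673   0.10833517]
offset mm [269.1  26.1  57.4]
[240.16516194 183.81788068]
[407.28898118 396.85761028]
```

View pics/s6z.png

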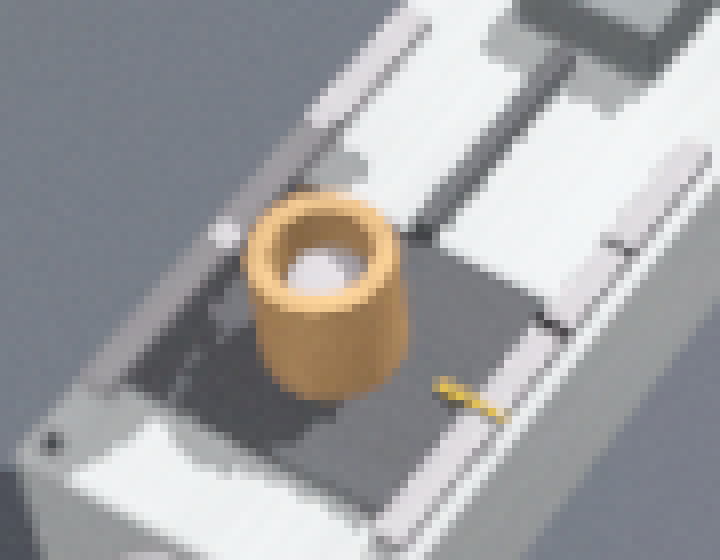

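Sleeve A is fully down: its outline matches the seated prediction to under 1 px. Now to sleeve B.

Request:
{"api": "servo_tool", "payload": {"deltas": [{"offset": [30,3,0],"dr": [0,0,0],"gripper": 85},{"offset": [30,3,0],"dr": [0,0,0],"gripper": 85},{"offset": [30,3,0],"dr": [0,0,0],"gripper": 85},{"offset": [30,3,0],"dr": [0,0,0],"gripper": 85},{"offset": [30,3,0],"dr": [0,0,0],"gripper": 85},{"offset": [30,3,0],"dr": [0,0,0],"gripper": 85},{"offset": [30,3,0],"dr": [0,0,0],"gripper": 85},{"offset": [30,3,0],"dr": [0,0,0],"gripper": 85}]}}

```text
t: 11.45
ee_pos: [0.4401, 0.1398, 0.2075]
ee_rot: [3.141, -0.0, 1.783]
force: [0.7, -0.4, 0.5]
opening: 0.995
```

Request:
{"api": "servo_tool", "payload": {"deltas": [{"offset": [29,2,30],"dr": [0,0,0],"gripper": 85},{"offset": [0,0,30],"dr": [0,0,0],"gripper": 85},{"offset": [0,0,30],"dr": [0,0,0],"gripper": 85},{"offset": [0,0,20],"dr": [0,0,0],"gripper": 85},{"offset": [0,0,0],"dr": [0,0,0],"gripper": 85},{"offset": [0,0,0],"dr": [0,0,0],"gripper": 85}]}}

```text
t: 11.95
ee_pos: [0.436, 0.1671, 0.0971]
ee_rot: [-3.14, -0.0, 1.783]
force: [0.0, -0.0, 0.2]
opening: 0.997
```

```bash
python3 - <<'E'
from h import *
go([.436,.1685,.010])
s,c,T=wcam('w9.png')
print(proj(c,[[.436,.1685,.05],list(s['ee_pos'][:2])+[.05]],T))
E
```

```text
t 11.95 ee [0.43599172 0.16707242 0.0970909 ] [-3.13965242e+00 -9.00062254e-05  1.78299117e+00] open 0.9971399116174507 F [ 0.00030503 -0.0389191   0.20467683]
offset mm [ 1.4  0.5 87.1]
[[318.85908161 221.90607317]
 [316.63924581 221.43953027]]
```

View pics/w9.png

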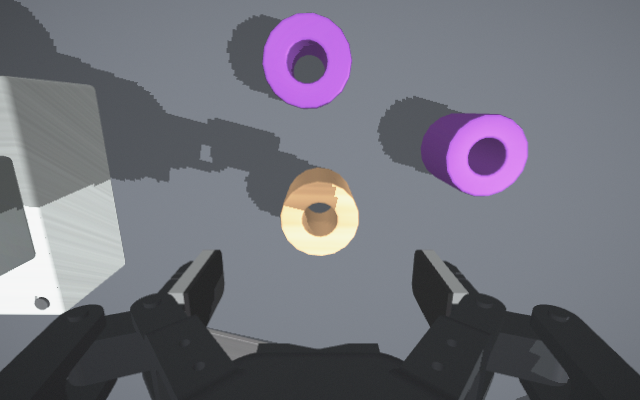

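The narrow bore at (320,217) confirms this is sleeve B, and the jaws clear the purple ones. Descending.

Request:
{"api": "servo_tool", "payload": {"deltas": [{"offset": [2,-1,20],"dr": [0,0,0],"gripper": 85},{"offset": [0,0,25],"dr": [0,0,0],"gripper": 85},{"offset": [0,0,25],"dr": [0,0,0],"gripper": 85},{"offset": [0,0,16],"dr": [0,0,0],"gripper": 85},{"offset": [0,0,0],"dr": [0,0,0],"gripper": 85},{"offset": [0,0,0],"dr": [0,0,0],"gripper": 85}]}}

```text
t: 12.5
ee_pos: [0.4358, 0.1689, 0.0124]
ee_rot: [3.14, -0.0, 1.783]
force: [0.9, 0.8, 0.1]
opening: 0.99
```

Request:
{"api": "servo_tool", "payload": {"deltas": [{"offset": [0,0,0],"dr": [0,0,0],"gripper": 40},{"offset": [0,0,0],"dr": [0,0,0],"gripper": 40},{"offset": [0,0,0],"dr": [0,0,0],"gripper": 40},{"offset": [0,0,0],"dr": [0,0,0],"gripper": 40},{"offset": [0,0,0],"dr": [0,0,0],"gripper": 40},{"offset": [0,0,0],"dr": [0,0,0],"gripper": 40}], "newtons": 40}}

```text
t: 13.0
ee_pos: [0.4359, 0.1692, 0.0131]
ee_rot: [3.138, 0.0, 1.783]
force: [-2.2, -1.0, 9.3]
opening: 0.584
```

Request:
{"api": "servo_tool", "payload": {"deltas": [{"offset": [0,0,-15],"dr": [0,0,0],"gripper": 40},{"offset": [0,0,-35],"dr": [0,0,0],"gripper": 40},{"offset": [0,0,-35],"dr": [0,0,0],"gripper": 40},{"offset": [0,0,-35],"dr": [0,0,0],"gripper": 40},{"offset": [0,0,0],"dr": [0,0,0],"gripper": 40},{"offset": [0,0,0],"dr": [0,0,0],"gripper": 40}]}}

```text
t: 13.5
ee_pos: [0.4362, 0.1693, 0.1338]
ee_rot: [3.136, -0.0, 1.783]
force: [0.4, 0.0, -0.8]
opening: 0.584
```

```bash
python3 - <<'E'
from h import *
go([.638,.1436,.08])
s,c,T=wcam('w10.png')
S=arm.camera('scene')
print(proj(S,[[.638,.1436,.004],[.638,.1436,.03]]))
E
```

```text
t 13.5 ee [0.4362178  0.16927368 0.13381146] [ 3.13560014e+00 -4.12130933e-05  1.78317666e+00] open 0.5835416907701603 F [ 0.41038694  0.03030771 -0.82943569]
offset mm [-67.6 191.5  55. ]
[[382.70514938 200.06948892]
 [383.50022709 194.45461713]]
```

View pics/w10.png

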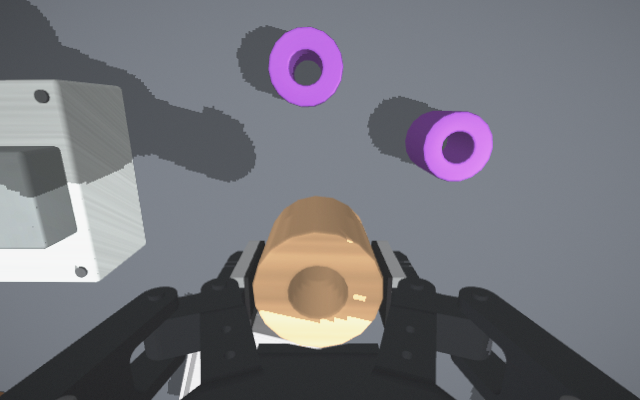

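Request:
{"api": "servo_tool", "payload": {"deltas": [{"offset": [-8,24,0],"dr": [0,0,0],"gripper": 40},{"offset": [-8,24,0],"dr": [0,0,0],"gripper": 40},{"offset": [-8,24,0],"dr": [0,0,0],"gripper": 40},{"offset": [-8,24,0],"dr": [0,0,0],"gripper": 40},{"offset": [-9,24,0],"dr": [0,0,0],"gripper": 40},{"offset": [-9,24,0],"dr": [0,0,0],"gripper": 40},{"offset": [-9,24,0],"dr": [0,0,0],"gripper": 40},{"offset": [-9,24,0],"dr": [0,0,0],"gripper": 40}]}}

```text
t: 14.27
ee_pos: [0.637, 0.1425, 0.1289]
ee_rot: [-3.138, -0.001, 1.783]
force: [-0.7, -0.2, -0.4]
opening: 0.58
```

Request:
{"api": "servo_tool", "payload": {"deltas": [{"offset": [0,0,20],"dr": [0,0,0],"gripper": 40},{"offset": [0,0,20],"dr": [0,0,0],"gripper": 40},{"offset": [0,0,0],"dr": [0,0,0],"gripper": 40},{"offset": [0,0,0],"dr": [0,0,0],"gripper": 40}]}}

```text
t: 14.6
ee_pos: [0.6352, 0.1427, 0.0886]
ee_rot: [-3.136, -0.001, 1.783]
force: [0.1, -0.1, -0.3]
opening: 0.58
```

```bash
python3 - <<'E'
from h import *
go([.638,.1436,.018])
s,c,T=wcam('w11.png')
S=arm.camera('scene'); cv2.imwrite('pics/s11z.png',cv2.resize(S['color'][150:240,330:430,::-1],None,fx=6,fy=6,interpolation=3))
E
```

```text
t 14.6 ee [0.6352177  0.14269095 0.08862392] [-3.13569305e+00 -7.35210840e-04  1.78294031e+00] open 0.5804358721431797 F [ 0.13007806 -0.14598405 -0.30475907]
offset mm [ 0.3  3.3 70.6]
```

View pics/w11.png

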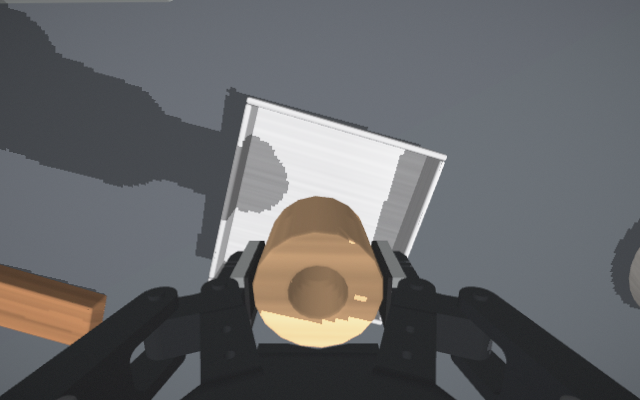

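View pics/s11z.png

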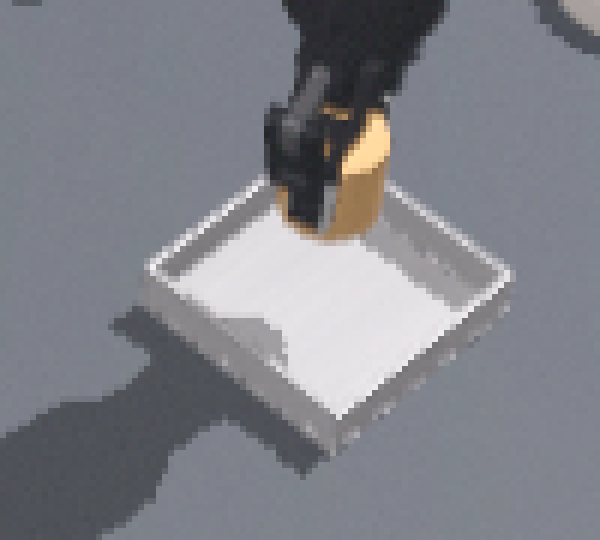

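Centred over the tray. Lowering the sleeve into it.

Request:
{"api": "servo_tool", "payload": {"deltas": [{"offset": [0,3,20],"dr": [0,0,0],"gripper": 40},{"offset": [0,0,20],"dr": [0,0,0],"gripper": 40},{"offset": [0,0,15],"dr": [0,0,0],"gripper": 40},{"offset": [0,0,8],"dr": [0,0,0],"gripper": 40},{"offset": [0,0,4],"dr": [0,0,0],"gripper": 40},{"offset": [0,0,0],"dr": [0,0,0],"gripper": 40},{"offset": [0,0,0],"dr": [0,0,0],"gripper": 40}]}}

```text
t: 15.28
ee_pos: [0.6405, 0.1437, 0.0256]
ee_rot: [3.14, 0.0, 1.783]
force: [0.3, 0.0, -0.7]
opening: 0.581
```

Request:
{"api": "servo_tool", "payload": {"deltas": [{"offset": [0,0,3],"dr": [0,0,0],"gripper": 40},{"offset": [0,0,3],"dr": [0,0,0],"gripper": 40},{"offset": [0,0,2],"dr": [0,0,0],"gripper": 40},{"offset": [0,0,0],"dr": [0,0,0],"gripper": 40}]}}

```text
t: 15.62
ee_pos: [0.6401, 0.1436, 0.0172]
ee_rot: [3.141, 0.0, 1.783]
force: [-1.1, -0.8, 4.7]
opening: 0.584
```

Contact with the floor at about 5 N. Releasing with a partial opening and rising.

Request:
{"api": "servo_tool", "payload": {"deltas": [{"offset": [0,0,0],"dr": [0,0,0],"gripper": 64},{"offset": [0,0,0],"dr": [0,0,0],"gripper": 64},{"offset": [0,0,0],"dr": [0,0,0],"gripper": 64},{"offset": [0,0,-15],"dr": [0,0,0],"gripper": 64},{"offset": [0,0,-35],"dr": [0,0,0],"gripper": 64},{"offset": [0,0,-35],"dr": [0,0,0],"gripper": 64},{"offset": [0,0,-35],"dr": [0,0,0],"gripper": 80},{"offset": [0,0,-35],"dr": [0,0,0],"gripper": 80}]}}

```text
t: 16.28
ee_pos: [0.6395, 0.1435, 0.1728]
ee_rot: [-3.141, -0.0, 1.783]
force: [1.2, 0.0, -0.3]
opening: 0.936
```

Request:
{"api": "servo_tool", "payload": {"deltas": [{"offset": [0,0,-30],"dr": [0,0,0],"gripper": 80},{"offset": [-20,-10,0],"dr": [0,0,0],"gripper": 80},{"offset": [-30,-13,0],"dr": [0,0,0],"gripper": 80},{"offset": [-30,-13,0],"dr": [0,0,0],"gripper": 80},{"offset": [-30,-13,0],"dr": [0,0,0],"gripper": 80},{"offset": [-30,-13,0],"dr": [0,0,0],"gripper": 80},{"offset": [-30,-13,0],"dr": [0,0,0],"gripper": 80},{"offset": [0,0,0],"dr": [0,0,0],"gripper": 80}]}}

```text
t: 16.95
ee_pos: [0.6014, -0.0439, 0.2014]
ee_rot: [-3.141, 0.002, 1.778]
force: [0.5, 0.9, 0.4]
opening: 0.934
```

```bash
python3 - <<'E'
from h import *
go([.504,-.215,.15])
save('scene','s12.png'); S=save('top','t12.png')
E
```

```text
t 16.95 ee [ 0.60136192 -0.04392852  0.20136778] [-3.14067173e+00  1.95816245e-03  1.77818428e+00] open 0.934305915219592 F [0.50758845 0.88020023 0.44983653]
offset mm [-147.3 -130.5   51.8]
```

View pics/s12.png

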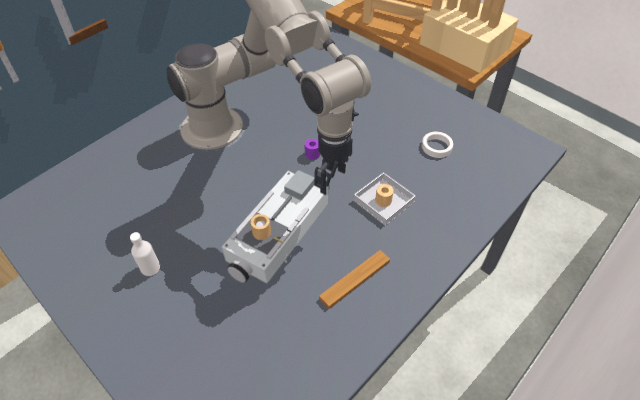

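Sleeve B stands in the tray at scene (384,194), and A is on the pin at (261,226). Going back over the fitted sleeve.

Request:
{"api": "servo_tool", "payload": {"deltas": [{"offset": [-20,-18,0],"dr": [0,0,0],"gripper": 80},{"offset": [-25,-22,0],"dr": [0,0,0],"gripper": 80},{"offset": [-25,-22,0],"dr": [0,0,0],"gripper": 80},{"offset": [-25,-22,0],"dr": [0,0,0],"gripper": 80},{"offset": [-25,-22,0],"dr": [0,0,0],"gripper": 80},{"offset": [-27,-24,0],"dr": [0,0,0],"gripper": 80},{"offset": [0,0,0],"dr": [0,0,0],"gripper": 80},{"offset": [0,0,0],"dr": [0,0,0],"gripper": 80}]}}

```text
t: 17.72
ee_pos: [0.5061, -0.2099, 0.2014]
ee_rot: [3.141, -0.0, 1.781]
force: [-0.2, 0.5, -0.6]
opening: 0.935
```

```bash
python3 - <<'E'
from h import *
go([.5036,-.2155,.089])
s,c,T=wcam('w13.png')
print(proj(c,[[.504,-.2155,.128],list(s['ee_pos'][:2])+[.128]],T))
E
```

```text
t 17.7167 ee [ 0.50610186 -0.20986752  0.20138244] [ 3.14123539e+00 -3.87010269e-04  1.78106433e+00] open 0.9354725466639836 F [-0.20726995  0.54035373 -0.57182803]
offset mm [ -5.   -3.7 112.4]
[[309.56174165 204.31768415]
 [316.76551543 208.7055943 ]]
```

View pics/w13.png

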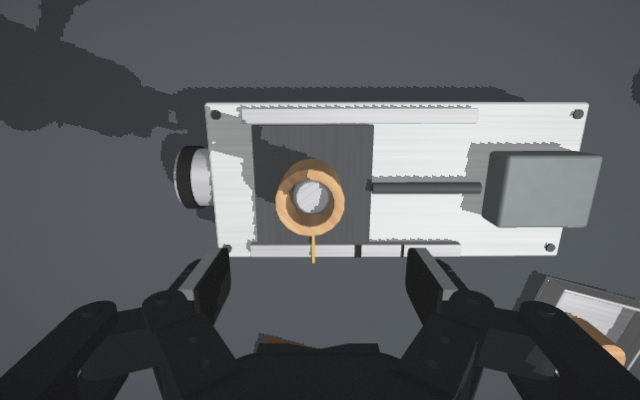

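The fitted ring is at (310,202), as predicted. The pointer is at column 313, with the broad half mark at 358 and the open mark at 402. Descending onto the sleeve.

Request:
{"api": "servo_tool", "payload": {"deltas": [{"offset": [-5,-4,20],"dr": [0,0,0],"gripper": 80},{"offset": [0,0,25],"dr": [0,0,0],"gripper": 80},{"offset": [0,0,20],"dr": [0,0,0],"gripper": 80},{"offset": [0,0,0],"dr": [0,0,0],"gripper": 80},{"offset": [0,0,20],"dr": [0,0,0],"gripper": 80},{"offset": [0,0,20],"dr": [0,0,0],"gripper": 80},{"offset": [0,0,0],"dr": [0,0,0],"gripper": 80},{"offset": [0,0,0],"dr": [0,0,0],"gripper": 80}]}}

```text
t: 18.43
ee_pos: [0.5039, -0.2141, 0.0967]
ee_rot: [-3.141, -0.001, 1.785]
force: [-0.1, -0.6, 0.0]
opening: 0.943
```

```bash
python3 - <<'E'
from h import *
go([.5036,-.2155,.089])
s,c,T=wcam('w14.png')
print(proj(c,[[.504,-.2155,.128],list(s['ee_pos'][:2])+[.128]],T))
E
```

```text
t 18.4333 ee [ 0.50388699 -0.21411368  0.09670325] [-3.14104590e+00 -9.40781155e-04  1.78466623e+00] open 0.9429494814068649 F [-0.11127013 -0.60900756  0.03271952]
offset mm [-1.3 -0.6  7.7]
[[312.33403911 288.29338546]
 [315.85031446 288.71130722]]
```

View pics/w14.png

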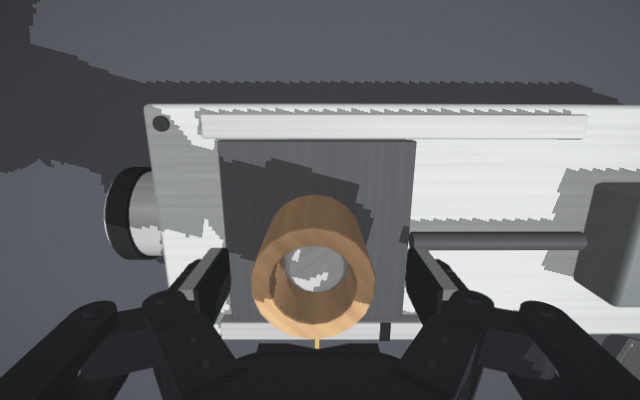

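Request:
{"api": "servo_tool", "payload": {"deltas": [{"offset": [-1,-2.5,4],"dr": [0,0,0],"gripper": 80},{"offset": [0,0,3],"dr": [0,0,0],"gripper": 80},{"offset": [0,0,0],"dr": [0,0,0],"gripper": 40},{"offset": [0,0,0],"dr": [0,0,0],"gripper": 40},{"offset": [0,0,0],"dr": [0,0,0],"gripper": 40},{"offset": [0,0,0],"dr": [0,0,0],"gripper": 40},{"offset": [0,0,0],"dr": [0,0,0],"gripper": 40},{"offset": [0,0,0],"dr": [0,0,0],"gripper": 40}], "newtons": 60}}

```text
t: 19.15
ee_pos: [0.5014, -0.217, 0.0901]
ee_rot: [3.141, 0.001, 1.783]
force: [-1.1, 0.4, 5.1]
opening: 0.576
```

```bash
python3 - <<'E'
from h import *
go([.5036,-.2155,.089])
s,c,T=wcam('w15.png')
S=save('scene','s15.png')
cv2.imwrite('pics/s15z.png',cv2.resize(S['color'][190:260,220:310,::-1],None,fx=8,fy=8,interpolation=3))
E
```

```text
t 19.15 ee [ 0.50138744 -0.2169712   0.09008985] [3.14069909e+00 6.41397080e-04 1.78288311e+00] open 0.5758629574436263 F [-1.11891026  0.35863866  5.07649791]
offset mm [1.  2.5 1.1]
```

View pics/s15z.png

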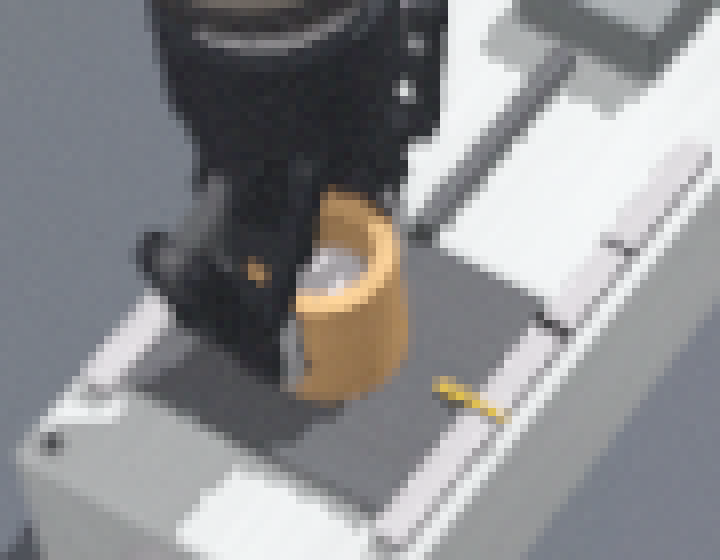

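View pics/w15.png

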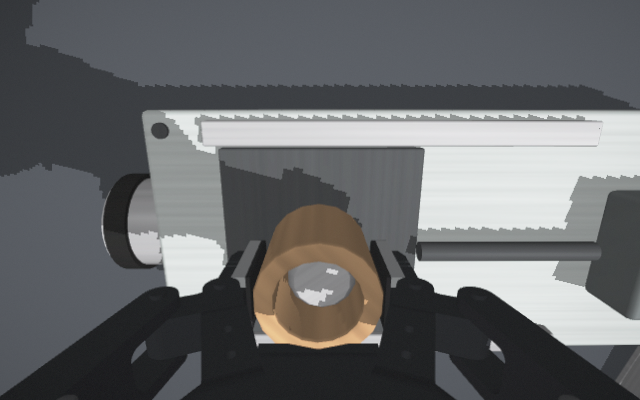

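Grip is firm. Sliding open along tool +x, slowly, with pointer measurements.

Request:
{"api": "servo_tool", "payload": {"deltas": [{"offset": [4,0,0],"dr": [0,0,0],"gripper": 40},{"offset": [4,0,0],"dr": [0,0,0],"gripper": 40},{"offset": [4,0,0],"dr": [0,0,0],"gripper": 40},{"offset": [4,0,0],"dr": [0,0,0],"gripper": 40},{"offset": [4,0,0],"dr": [0,0,0],"gripper": 40},{"offset": [4,0,0],"dr": [0,0,0],"gripper": 40},{"offset": [4,0,0],"dr": [0,0,0],"gripper": 40},{"offset": [4,0,0],"dr": [0,0,0],"gripper": 40}], "newtons": 80}}

```text
t: 19.92
ee_pos: [0.4953, -0.187, 0.0903]
ee_rot: [3.139, 0.004, 1.783]
force: [-0.3, -8.0, 4.5]
opening: 0.569
```

```bash
cat >> h.py <<'E'
def pointer(c,box):
    img=c['color'] if isinstance(c,dict) else c
    u0,v0,u1,v1=box; h=cv2.cvtColor(img[v0:v1,u0:u1],cv2.COLOR_RGB2HSV)
    m=(h[:,:,0]>18)&(h[:,:,0]<32)&(h[:,:,1]>110)
    v,u=np.nonzero(m); w=h[:,:,1][m].astype(float)
    return np.array([u0+(u*w).sum()/w.sum(),v0+(v*w).sum()/w.sum()]),len(u)
E
python3 - <<'E'
from h import *
go([.5036,-.2155,.089])
S=save('scene','s16.png'); Tp=save('top','t16.png')
g=np.array([-.2096,.9778,0])
for n,c,old,box in (('scene',S,'s15.png',(268,200,312,255)),('top',Tp,'t12.png',(330,180,385,205))):
    o=cv2.imread('pics/'+old)[:,:,::-1].copy()
    a,na=pointer(o,box); b,nb=pointer(c,box)
    A=onplane(c,[a],.082)[0];B=onplane(c,[b],.082)[0]; print(n,a,na,b,nb,'travel',(B-A)@g,(B-A))
cv2.imwrite('pics/s16z.png',cv2.resize(S['color'][190:260,220:310,::-1],None,fx=8,fy=8,interpolation=3))
E
```

```text
t 19.9167 ee [ 0.49531163 -0.18699062  0.09027704] [3.13943585 0.00401761 1.78314954] open 0.5692933669418426 F [-0.34221943 -8.03409677  4.45211438]
offset mm [-29.6   2.1   1.4]
scene [277.50985433 239.26649529] 8 [283.01599016 232.17712177] 6 travel 0.026558567958623405 [-0.00589982  0.02589688  0.        ]
top [nan nan] 0 [nan nan] 0 travel nan [nan nan nan]h.py:43: RuntimeWarning: invalid value encountered in scalar divide
  return np.array([u0+(u*w).sum()/w.sum(),v0+(v*w).sum()/w.sum()]),len(u)
```

View pics/s16z.png

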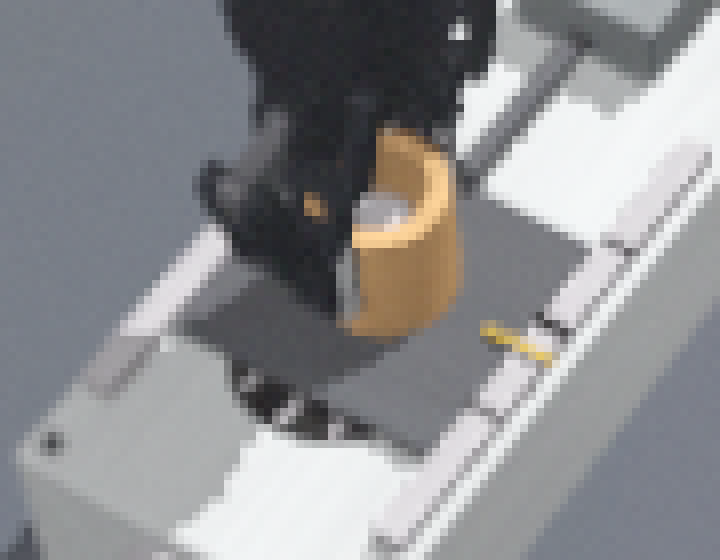

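Travel is about 27 mm: pointer triangulation gives 26.6, interpolating the marks about 27, and the 8 N force is consistent. Moving on.

Request:
{"api": "servo_tool", "payload": {"deltas": [{"offset": [4,0,0],"dr": [0,0,0],"gripper": 40},{"offset": [4,0,0],"dr": [0,0,0],"gripper": 40},{"offset": [4,0,0],"dr": [0,0,0],"gripper": 40},{"offset": [0,0,0],"dr": [0,0,0],"gripper": 40},{"offset": [0,0,0],"dr": [0,0,0],"gripper": 40},{"offset": [0,0,0],"dr": [0,0,0],"gripper": 40}]}}

```text
t: 20.52
ee_pos: [0.4928, -0.1754, 0.0903]
ee_rot: [3.14, 0.004, 1.783]
force: [-0.3, -7.9, 5.0]
opening: 0.569
```

```bash
python3 - <<'E'
from h import *
go([.5036,-.2155,.089])
S=save('scene','s17.png'); Tp=save('top','t17.png'); W=save('wrist','w17.png')
g=np.array([-.2096,.9778,0]); box=(268,200,312,255)
o=cv2.imread('pics/s15.png')[:,:,::-1].copy()
a,na=pointer(o,box); b,nb=pointer(S,box)
A=onplane(S,[a],.082)[0];B=onplane(S,[b],.082)[0]; print(a,na,b,nb,'travel',(B-A)@g,(B-A))
cv2.imwrite('pics/s17z.png',cv2.resize(S['color'][200:250,265:315,::-1],None,fx=12,fy=12,interpolation=3))
t=lambda i:cv2.resize(i[175:215,330:400],None,fx=8,fy=8,interpolation=3)
cv2.imwrite('pics/t17z.png',np.vstack([t(cv2.imread('pics/t12.png'))[:280],t(Tp['color'][:,:,::-1])[:280]]))
E
```

```text
t 20.5167 ee [ 0.49282293 -0.17544465  0.09025492] [3.13950316 0.0040302  1.78323347] open 0.5690721843926204 F [-0.26715616 -7.91276466  5.02036194]
offset mm [-41.4   2.1   1.4]
[277.50985433 239.26649529] 8 [286.25775978 229.38394062] 10 travel 0.0386436461615672 [-0.00616538  0.03819941  0.        ]
```

View pics/s17z.png

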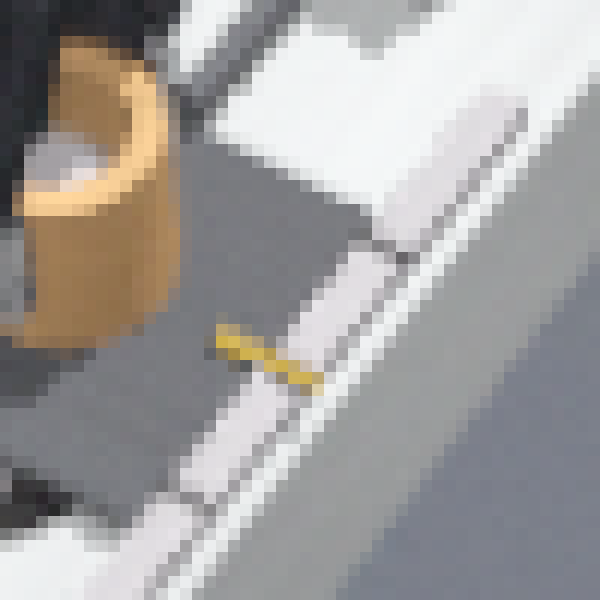

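View pics/t17z.png

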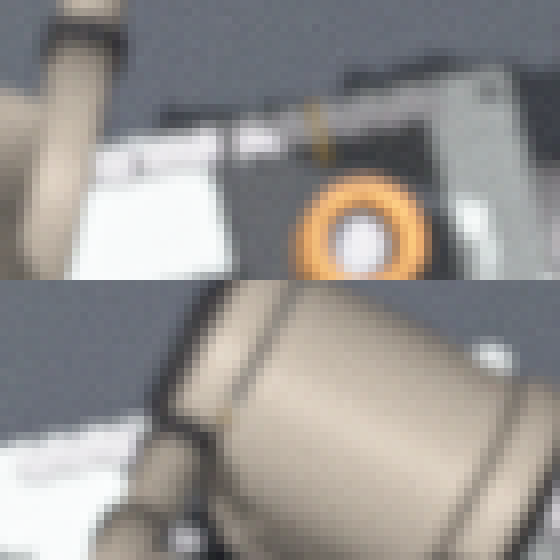

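View pics/w17.png

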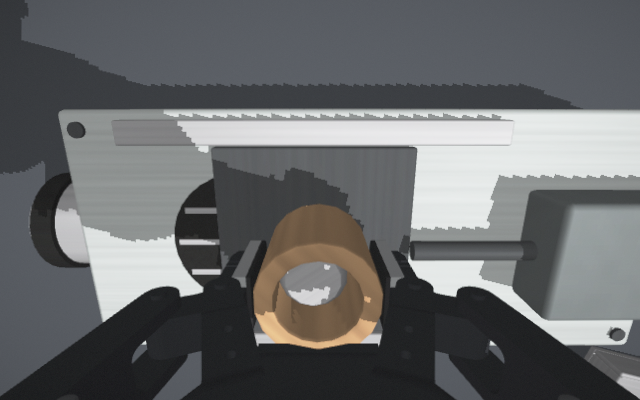

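The pointer now covers the broad half mark. I'll refine to sub-millimetre with the wrist view, comparing plate edges against rail ends.

```bash
python3 - <<'E'
from h import *
def prof(fn,r0,r1,u0,u1):
    g=cv2.imread('pics/'+fn,0).astype(float)[r0:r1,u0:u1]; return g
def edge(fn,row,u0,u1,h=4):
    g=cv2.imread('pics/'+fn,0).astype(float)[row-h:row+h+1,u0:u1].mean(0)
    d=np.gradient(cv2.GaussianBlur(g[None],(0,0),1)[0]); k=int(np.argmax(abs(d))); s=slice(max(k-2,0),k+3)
    w=abs(d[s]); return u0+(np.arange(len(d))[s]*w).sum()/w.sum(), d[k]
for fn,pl,pr,rl,rr in (('w15.png',(205,235),(410,435),(190,215),(590,612)),('w17.png',(198,228),(402,432),(100,125),(500,525))):
    print(fn,'plateL',edge(fn,160,*pl),'plateR',edge(fn,165,*pr),'railL',edge(fn,133,*rl),'railR',edge(fn,133,*rr))
im=np.vstack([cv2.resize(cv2.imread('pics/'+f)[100:170,90:350],None,fx=3,fy=3) for f in('w15.png','w17.png')])
cv2.imwrite('pics/e1.png',im)
im=np.vstack([cv2.resize(cv2.imread('pics/'+f)[100:170,390:640],None,fx=3,fy=3) for f in('w15.png','w17.png')])
cv2.imwrite('pics/e2.png',im)
E
```

```text
w15.png plateL (np.float64(218.71155682864384), np.float64(-19.838081350875356)) plateR (np.float64(422.92573323819465), np.float64(39.85422503580472)) railL (np.float64(197.68491655750336), np.float64(-23.356879473914503)) railR (np.float64(601.7683900039762), np.float64(1.9876453776925729))
w17.png plateL (np.float64(211.3394496861398), np.float64(-18.988400033353997)) plateR (np.float64(415.70074333690116), np.float64(40.06484923567878)) railL (np.float64(112.76119905622491), np.float64(-3.863631370898588)) railR (np.float64(511.00715781220407), np.float64(-2.819920310391865))
```

View pics/e1.png

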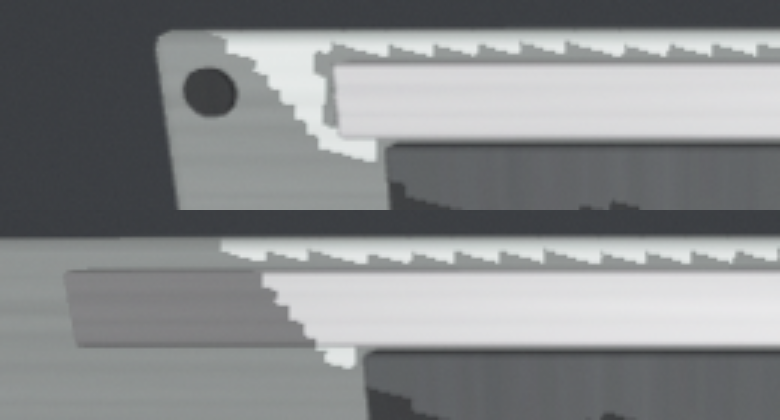

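View pics/e2.png

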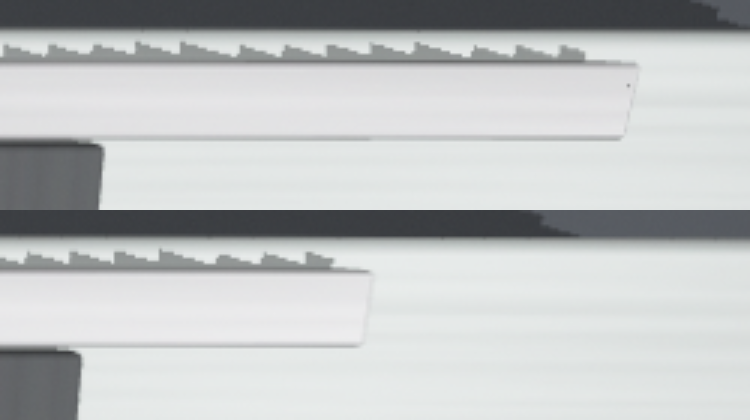

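```bash
python3 - <<'E'
from h import *
c=arm.camera('wrist')
Tc=c['T_tool_cam']
# in tool frame: plane tool z = const ; z_tool of plate = .090-.078 = .012 ahead of TCP -> z=+.0122, rail z=.0112
def tp(uv,z):
    o,d=ray(c,uv,Tc); return o+d*((z-o[2])/d[:,2])[:,None]
r15=tp([(597.0,145.7),(204.3,145),(201.3,121.7)],.0112); r17=tp([(510,145.7),(116.0,145.4),(112,121)],.0112)
p15=tp([(218.7,160),(422.9,165)],.0122); p17=tp([(211.3,160),(415.7,165)],.0122)
print('rail dx',(r15-r17)[:,0]*1e3,'plate dx',(p15-p17)[:,0]*1e3,'plate w',(p15[1]-p15[0])[0],'y',r15[:,1],p15[:,1])
s=arm.sense();print(s['t'],s['ee_pos'],s['force'],s['qvel'].round(4))
S=arm.camera('scene')
o=cv2.imread('pics/s15.png')[:,:,::-1].copy()
# mark and pointer localisation in scene: closed/open marks from current image, half mark from old one
pc=onplane(S,[(265+190/12-.5,200+503/12-.5),(265+388/12-.5,200+248/12-.5)],.079)
pt=onplane(S,[(265+268/12-.5,200+363.5/12-.5)],.081); ph=onplane(S,[(220+553/8-.5,190+323.5/8-.5)],.079)
g=np.array([-.2096,.9778,0])
print('closed->open',(pc[1]-pc[0])@g,'closed->half',(ph[0]-pc[0])@g,'closed->ptr',(pt[0]-pc[0])@g)
E
```

```text
rail dx [42.03610306 42.43508469 42.0252329 ] plate dx [3.60607843 3.51807552] plate w 0.09946134811782673 y [-0.05131693 -0.05133892 -0.06216426] [-0.04399411 -0.04163201]
20.7167 [ 0.49282742 -0.17553136  0.09024528] [-0.18555268 -8.27774168  6.22748642] [-0.0009  0.0012  0.0013  0.0007  0.     -0.0011]
closed->open 0.08120004993829966 closed->half 0.04237037317838722 closed->ptr 0.03915349951779708
```

All estimates agree on about 38.7 mm, so I'll add 1.3 mm.

Request:
{"api": "servo_tool", "payload": {"deltas": [{"offset": [0.7,0,0],"dr": [0,0,0],"gripper": 40},{"offset": [0.7,0,0],"dr": [0,0,0],"gripper": 40},{"offset": [0,0,0],"dr": [0,0,0],"gripper": 40},{"offset": [0,0,0],"dr": [0,0,0],"gripper": 40},{"offset": [0,0,0],"dr": [0,0,0],"gripper": 40},{"offset": [0,0,0],"dr": [0,0,0],"gripper": 40}]}}

```text
t: 21.27
ee_pos: [0.4926, -0.1743, 0.0903]
ee_rot: [3.139, 0.004, 1.783]
force: [0.4, -7.9, 4.0]
opening: 0.567
```

```bash
python3 - <<'E'
from h import *
go([.5036,-.2155,.089])
S=save('scene','s18.png'); W=save('wrist','w18.png')
g=np.array([-.2096,.9778,0]); box=(268,200,312,255)
o=cv2.imread('pics/s15.png')[:,:,::-1].copy()
a,na=pointer(o,box); b,nb=pointer(S,box)
A=onplane(S,[a],.082)[0];B=onplane(S,[b],.082)[0]; print('travel',(B-A)@g)
cv2.imwrite('pics/s18z.png',cv2.resize(S['color'][170:270,215:345,::-1],None,fx=6,fy=6,interpolation=3))
im=np.vstack([cv2.resize(cv2.imread('pics/w18.png')[100:170,a:a+260],None,fx=3,fy=3) for a in(90,380)])
cv2.imwrite('pics/e3.png',im)
E
```

```text
t 21.2667 ee [ 0.49255938 -0.17427894  0.09025536] [3.1394562  0.0042708  1.78314997] open 0.5671153076293641 F [ 0.38459006 -7.90447164  4.03428796]
offset mm [-42.6   2.1   1.4]
travel 0.03978357102336975
```

View pics/s18z.png

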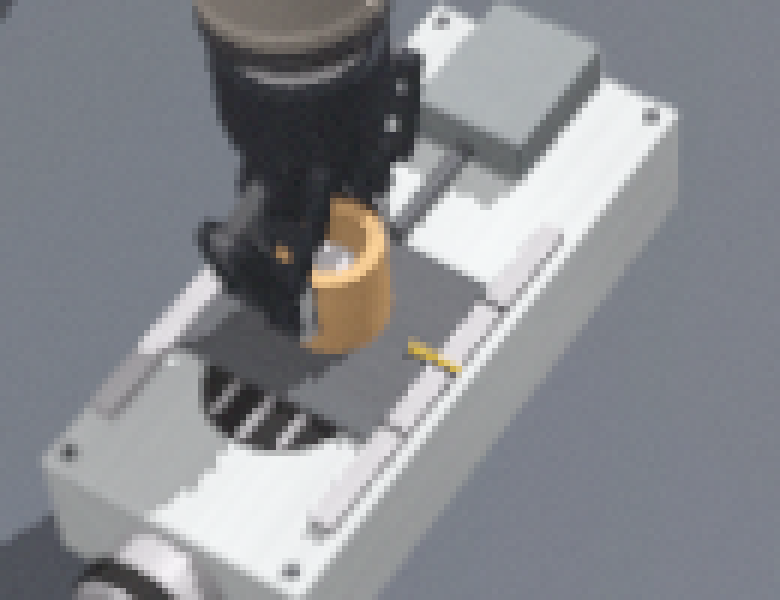

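View pics/e3.png

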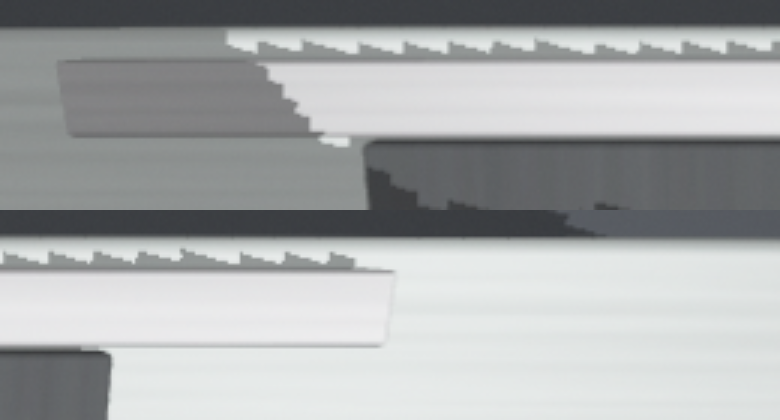

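View pics/s18.png

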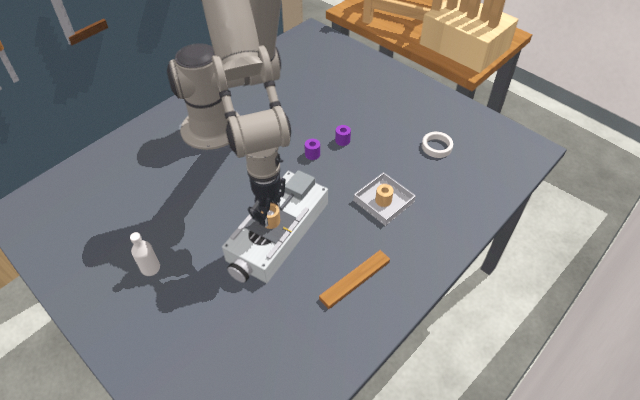

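The pointer gives 39.8 mm of travel and the wrist view agrees. The scene shows the sleeve still down on the plate, B in the tray and the bystanders where they were. Settling briefly, then handing in.

Request:
{"api": "servo_tool", "payload": {"deltas": [{"offset": [0,0,0],"dr": [0,0,0],"gripper": 40},{"offset": [0,0,0],"dr": [0,0,0],"gripper": 40},{"offset": [0,0,0],"dr": [0,0,0],"gripper": 40},{"offset": [0,0,0],"dr": [0,0,0],"gripper": 40},{"offset": [0,0,0],"dr": [0,0,0],"gripper": 40},{"offset": [0,0,0],"dr": [0,0,0],"gripper": 40}]}}

```text
t: 21.87
ee_pos: [0.4926, -0.1743, 0.0903]
ee_rot: [3.139, 0.004, 1.783]
force: [0.5, -8.0, 5.1]
opening: 0.572
```

```bash
python3 - <<'E'
from h import *
s=arm.sense(); print(s['t'],s['ee_pos'],s['qvel'].round(4),s['force'])
print(arm.hand_in())
E
```

```text
21.8667 [ 0.49259079 -0.17428828  0.09028068] [-0.0015 -0.001   0.      0.0002 -0.0017  0.0001] [ 0.48999211 -7.96439165  5.12346702]
the job is handed in; nothing more can be done
None
```

I fitted the wide-bore sleeve (A) fully down on the gate pin and put the tight sleeve (B) upright in the tray. I then slid the gate to half its travel with the fingers on sleeve A and handed in while holding it there, at 21.9 s.

Last checks:
- **Gate position:** triangulating the brass pointer gave 39.8 mm of travel. The wrist view of the plate edges against the rail ends gave about the same, and the pointer lies over the broad half mark. The tool carried about 8 N against the spring, in line with the 8.4 N expected at half.
- **Stillness:** the tool position did not change over the last half second.
- **Sleeve A seated:** after release its outline matched the fully seated prediction to under a pixel.
- **Everything else:** in the last scene picture the bottle, tape roll, batten and purple sleeves looked unmoved.

Two early readings were off. I corrected the first grasp the wrong way once, in tool y, and fixed it before closing the fingers. The pin also stood about 20 mm from where the extractor's stated layout put it, so I used the measured position.

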